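# Load a spring magazine with bar blanks from a mixed parts tray

## Robot

A 6-joint arm with a two-finger parallel gripper is mounted at the origin on a cart in front of the work surface, level with it; the furniture and walls round the work are solid. World frame = base frame: x ahead of the robot, y to its left, z up, the work surface at z = 0. Lengths are in mm, angles in rad, forces in N, time in s.
With the tool pointing down it reaches from about 375 to 900 mm from the base axis. Payload 3.1 kg.
Tool frame: the origin (TCP) lies at the very end of the fingers, on their centre line; the grasp point (between the pads) lies 19 mm behind it; z points along the fingers, y is the line along which they close (so a half turn about z gives the same grasp; the last joint's range is limited). The gripper opens to 85 mm and grips with 20 to 120 N. Pads are 22 mm wide; open, the fingers measure 114 mm over their backs; the gripper's body (76 mm by 85 mm) begins 54 mm behind the grasp point. The pads swing forward as they close: fully open they stand 13 mm farther back than shut.
Start: joints at [-1.286, 0.527, 1.433, -0, 1.181, -0.178], TCP at [279.612, -558.94, 231.31] pointing down, gripper open.
Joint ranges: [-3.08, 3.08], [-0.75, 2.2], [0.22, 2.44], [-1.43, 4.57], [0, 2.65], [-2.85, 2.85]. Speed limits (rad/s): [2.79, 2.79, 3.14, 3.14, 3.14, 3.14].

## Interface

Orientations are given as [roll, pitch, yaw] about the fixed x, y, z axes, in that order (R = Rz(yaw) Ry(pitch) Rx(roll)).
In Python, from workcell import env gives the robot as it stands. The module is installed in compiled form; this text tells all that it offers.
- The arm moves only by the tool carry_out, never from a script. Its argument "increments" is a list of rows, each a list of 3 entries, a list of its own where there are three numbers: the turn, a rotation vector about the tool's x, y, z in rad, then the shift along the tool's x, y, z in cm, then the opening, from 0 (shut) to 1 (fully open). A call has 1 to 5 rows; each row is the pose to reach, as a shift and turn from the pose commanded when the call began, along the tool's axes at that moment; what a row does not reach only later rows make up. A row lasts 1/10 s, in which the tool goes at most 50 mm and 8.59 degrees, less where a joint would pass 70% of its speed; a pose out of reach is approached as far as the arm can. A call with a gripper value outside its range is refused whole. The fingers move at their own pace and stop on an object; "force" is the grip in N (left out, the last holds). Time passes only in rows, so rows that repeat a pose let the fingers close. It gives the time, the measured TCP pose, the force, the opening and the grip force at its end, in the units of the state.
- env.observe(): the state, without advancing time (a new reading comes with each control period).
- env.snapshot(name): name is "scene" or "top" or "wrist"; returns a dict with "image" (420x560x3 uint8, red, green, blue), "fx", "fy", "cx", "cy" (pixels), "xyz" and "rotation" of the camera in the world; the wrist camera has in their place "mount" (4x4, takes a point from camera to tool coordinates, whose origin is the TCP and whose axes are the flange's). Camera axes: x right, y up, looking along -z (the intrinsics and any distortion apply to the point x, -y, -z); pixel columns grow to the right and rows downward; lengths in mm; the calibration is good to about 2 mm. A picture is of the moment at which its call begins: read the wrist's pose just before it. There is no depth.
- env.close_job(): hands the job in; it is judged then, once.
The state is a dict: "time_s": time; "joints": joint angles; "dq": joint speeds; "joint_torque": joint torques, N m; "tool_pos": TCP position; "eef_rot": TCP orientation; "contact_force": force on the tool from outside, world axes, zero at the start; "moment": the same for the moment, N m; "opening": opening from 0.0 (shut) to 1.0 (fully open); "gripper_force": force on a finger pad.
Only numpy, scipy, OpenCV 4.12 (cv2) and the standard library are available. Lean on these libraries where they do the work, as an engineer would, in place of code of your own. Each camera call takes 0.05 s, during which the arm holds its last target. There are 200 camera calls.

## Task

Swing the cover of the spring magazine on the bench well aside, then pick every long aluminium blank out of the mixed parts tray and press them one after another, lying flat, down against the spring follower until each has snapped under the two catches. Leave the two short offcut bars in the tray, and finally swing the cover fully shut over the loaded magazine.

Things in the scene. Friction and masses are not known exactly. Their poses are not given: they have to be found in the camera images.
- tray: black open parts tray, fixed to the bench, 152 (its x) x 228 (its y) mm, 18 mm high, walls and floor 4 mm thick. Origin at the centre of its underside, on the bench. Besides the bars it holds a black sleeve (44 x 9 x 6 mm) that does not matter.
- magazine: spring stack magazine, fixed: steel base 116 (its x) x 56 (its y) x 8 mm with two aluminium end guides facing each other. Origin at the centre of its underside, on the bench; z up. Blanks lie in it flat, length along its x (either way round), centred on its axis, 2 mm play at each end, 1.5 mm each side. Holds 6. Guides flare open at the top, to 89 mm over the bench, 40 mm across.
- mouth (a point): point on the magazine's axis, 74 mm over the bench, at the underside of the catches; axes as the magazine's. The guides enclose only a blank's ends: over the middle 38 mm of its length both long sides are open down to the base, so fingers holding a blank by its middle can travel down with it. The empty magazine's white follower plate stands 1 mm below this point.
- catch (a point): nose of one of two sprung steel catches, at the ends (+x and -x) of the mouth. Each has a steep ramp on top and juts 3.5 mm over a blank's end; a blank going down pushes both outward (about 4 N in all, besides the follower) and they spring back over it. Caught once its top is below 74 mm over the bench: press 2 to 3 mm deeper, let go, and the follower lifts it against the catches.
- follower (a joint): travel of the spring follower, m: 0 empty (up), grows to 0.058 as it is pressed down (3.5 N at the top, 6.5 N at the bottom); about 9 mm times the number of caught blanks, less 1 mm.
- cover (a joint): angle of the cover plate, rad: 0 fully shut over the mouth (stop), grows anticlockwise seen from above to 2.0 (stop) as it swings aside towards the magazine's -y; starts at 0 to 0.5, stays where it is left, moves with about 0.6 N at the knob.
- cover_knob (a point): middle (half-way up) of the upright round knob on the cover, black, 12 mm diameter, standing 26 mm up from about 94 to 120 mm over the bench, 75 mm from the pivot. The cover is an aluminium plate 30 mm wide and 4 mm thick, underside 90.5 mm over the bench.
- cover_pivot (a point): point on the upright pivot axis of the cover at the height of the middle of the knob (the pivot stands 50 mm from the magazine's centre along its +x)
- blank1_c (a point): centre (half-way up) of a long aluminium blank, 50 (x) x 20 (y) x 9 (z) mm, about 30 g, with a small dark screw mark near each end; at first lies flat in the tray, beside other parts. Four to six of the six blanks are there; None if this one is absent.
- blank2_c (a point): centre (half-way up) of a long aluminium blank, 50 (x) x 20 (y) x 9 (z) mm, about 30 g, with a small dark screw mark near each end; at first lies flat in the tray, beside other parts. Four to six of the six blanks are there; None if this one is absent.
- blank3_c (a point): centre (half-way up) of a long aluminium blank, 50 (x) x 20 (y) x 9 (z) mm, about 30 g, with a small dark screw mark near each end; at first lies flat in the tray, beside other parts. Four to six of the six blanks are there; None if this one is absent.
- blank4_c (a point): centre (half-way up) of a long aluminium blank, 50 (x) x 20 (y) x 9 (z) mm, about 30 g, with a small dark screw mark near each end; at first lies flat in the tray, beside other parts. Four to six of the six blanks are there; None if this one is absent.
- blank5_c (a point): centre (half-way up) of a long aluminium blank, 50 (x) x 20 (y) x 9 (z) mm, about 30 g, with a small dark screw mark near each end; at first lies flat in the tray, beside other parts. Four to six of the six blanks are there; None if this one is absent.
- blank6_c (a point): centre (half-way up) of a long aluminium blank, 50 (x) x 20 (y) x 9 (z) mm, about 30 g, with a small dark screw mark near each end; at first lies flat in the tray, beside other parts. Four to six of the six blanks are there; None if this one is absent.
- short1_c (a point): centre (half-way up) of a short offcut bar, 32 (x) x 20 (y) x 9 (z) mm, of the same section and material as the blanks; lies flat in the tray and stays there.
- short2_c (a point): centre (half-way up) of a short offcut bar, 32 (x) x 20 (y) x 9 (z) mm, of the same section and material as the blanks; lies flat in the tray and stays there.
Mind the look-alikes: they are no part of the job. Leave any purple look-alike of the part that bears blank2_c alone.

How it is judged:
By the outcome, as a careful person would: the job done as asked, in the order asked, and still so for the second after the job is handed in, with the robot touching nothing.
Of blank1, blank2, blank3, blank4, blank5, blank6 only 4 to 6 are there at a start; the rules pass over those that are not, and their reading is None.
At some moment in a run one of blank1, blank2, blank3, blank4, blank5, blank6 may be knocked a few centimetres aside while the robot is not near it.
Once in a run the grip may slacken for a moment while it holds something.
It also fails if it takes over 210 s, if anything falls off the work surface, if the arm or the gripper's body presses on something with over 40 N, if the wrist force passes 120 N, or if a joint passes its speed limit or range.

## Working session

There is one attempt and no reset: what is moved stays moved. The work goes in short steps, Python scripts to look and compute and a tool call to move; the robot and the scene stay as the last step left them, time stands still between calls to the robot, and variables do not carry over. Pictures are saved under pics/ and viewed, at most 14 in all, crops included, and the job is handed in when it is done.

Besides the shell and the picture viewer there is one more tool, called after ">>>" as name([rows], argument=value, ...), one row to a line, values as JSON. carry_out: Moves the arm, as the interface text tells. Its arguments: {"type":"object","properties":{"increments":{"type":"array"},"force":{"type":"number"}},"required":["increments"]}

```bash
mkdir -p pics; cat > h.py <<'E'
import numpy as np, cv2
from workcell import env
from scipy.spatial.transform import Rotation as R
def cam(name, fn=None):
    s=env.observe(); d=env.snapshot(name)
    if 'mount' in d:
        T=np.eye(4);T[:3,:3]=R.from_euler('xyz',s['eef_rot']).as_matrix();T[:3,3]=s['tool_pos']
        M=T@np.array(d['mount']);d['xyz']=M[:3,3];d['rotation']=M[:3,:3]
    d['xyz']=np.array(d['xyz']);d['rotation']=np.array(d['rotation'])
    if d['rotation'].shape!=(3,3): d['rotation']=R.from_euler('xyz',d['rotation']).as_matrix()
    if fn: cv2.imwrite('pics/'+fn,cv2.cvtColor(d['image'],cv2.COLOR_RGB2BGR))
    return d
def ray(d,uv):
    v=np.array([(uv[0]-d['cx'])/d['fx'],-(uv[1]-d['cy'])/d['fy'],-1.]);return d['rotation']@v
def onz(d,uv,z):
    r=ray(d,uv);return d['xyz']+r*(z-d['xyz'][2])/r[2]
def proj(d,p):
    c=d['rotation'].T@(np.array(p)-d['xyz']);return np.array([d['cx']+d['fx']*c[0]/-c[2],d['cy']-d['fy']*c[1]/-c[2]])
E
python3 - <<'E'
from h import *
s=env.observe();print(s)
for n in('scene','top','wrist'):
    d=cam(n,n+'0.png');print(n,{k:v for k,v in d.items() if k!='image'})
E
```

```text
{'time_s': 0.0, 'joints': array([-1.28551754e+00,  5.28473120e-01,  1.43392533e+00, -2.19215465e-06,
        1.18136887e+00, -1.78521621e-01]), 'dq': array([-5.12606531e-04,  1.24752773e-03,  9.15717096e-05, -3.00779117e-04,
        2.56802862e-04, -2.50388593e-04]), 'joint_torque': array([ 7.87506106e-04, -4.42337251e+01, -1.78028387e+01, -1.66555537e-04,
        8.48450029e-03, -5.09060399e-06]), 'tool_pos': array([ 279.40173271, -558.26536253,  230.32200889]), 'eef_rot': array([-3.13945218e+00, -3.84172684e-04,  4.63800831e-01]), 'contact_force': array([ 0.04919188, -0.06664771, -0.64208718]), 'moment': array([ 0.01058418, -0.00659687, -0.00996356]), 'gripper_force': 0.0, 'opening': 0.9951397354721231}
scene {'fx': 509.846825019582, 'fy': 509.846825019582, 'cx': 282.8988583876724, 'cy': 205.20439802329435, 'xyz': array([155.68839055, 279.17371591, 754.96061692]), 'rotation': array([[-0.61040283,  0.57367194, -0.54617662],
       [-0.79208536, -0.44471855,  0.41812223],
       [-0.00302989,  0.68784149,  0.7258546 ]])}
top {'fx': 386.61169784926165, 'fy': 386.61169784926165, 'cx': 
[... 244 characters left out ...]
16,  0.96819871]])}
wrist {'fx': 349.16918659323596, 'fy': 349.16918659323596, 'cx': 280.50158168327357, 'cy': 212.29399982326476, 'mount': array([[ 7.31366738e-04,  9.48065979e-01,  3.18072892e-01,
         8.21282601e+01],
       [ 9.99999732e-01, -7.05962492e-04, -1.95136154e-04,
         7.01374374e-01],
       [ 3.95455823e-05,  3.18072949e-01, -9.48066241e-01,
        -1.41699636e+02],
       [ 0.00000000e+00,  0.00000000e+00,  0.00000000e+00,
         1.00000000e+00]]), 'xyz': array([ 353.25547936, -522.50712993,  372.1632212 ]), 'rotation': array([[ 0.44798293,  0.84741787,  0.28494605],
       [-0.89403992,  0.42532553,  0.14067984],
       [-0.00198022, -0.31777531,  0.94816398]])}
```

View pics/top0.png

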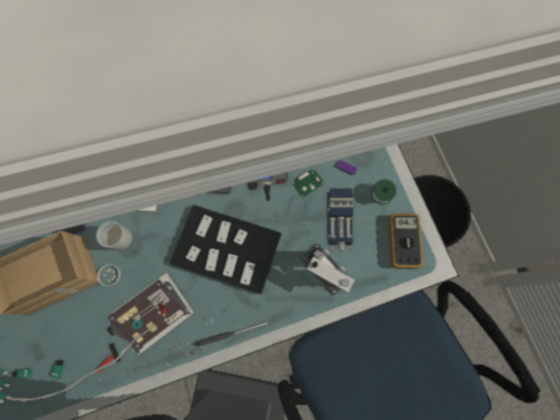

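View pics/scene0.png

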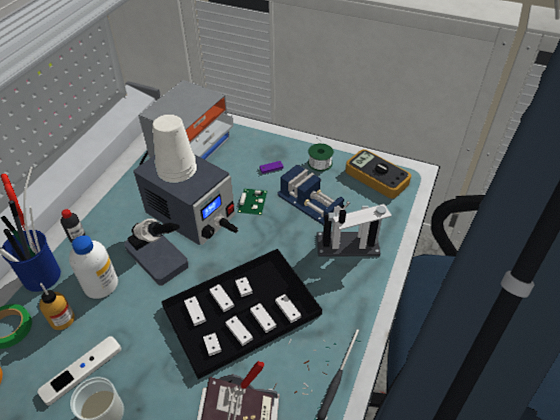

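```bash
cat > bars.py <<'E'
from h import *
def bars(d,box=(150,195,290,300),z=13.,thr=150):
    x0,y0,x1,y1=box; g=cv2.cvtColor(d['image'],cv2.COLOR_RGB2GRAY);m=np.zeros_like(g);m[y0:y1,x0:x1]=(g[y0:y1,x0:x1]>thr)*255
    out=[]
    for c in cv2.findContours(m,cv2.RETR_EXTERNAL,cv2.CHAIN_APPROX_NONE)[0]:
        if cv2.contourArea(c)<40: continue
        P=np.array([onz(d,p[0],z)[:2] for p in c],np.float32)
        (cx,cy),(w,h),a=cv2.minAreaRect(P)
        if w<h:w,h,a=h,w,a+90
        out.append((cx,cy,w,h,((a+90)%180)-90)); 
    return out
E
python3 - <<'E'
from bars import *
d=cam('top')
for b in bars(d): print(np.round(b,1),np.round(proj(d,[b[0],b[1],13])))
a=cv2.resize(d['image'][195:300,160:290],None,fx=4,fy=4,interpolation=cv2.INTER_CUBIC)
b=cv2.resize(d['image'][205:310,290:390],None,fx=4,fy=4,interpolation=cv2.INTER_CUBIC)
a=np.hstack([a,b])[:, :920];a=cv2.resize(a,(800,int(420*800/920)))
cv2.imwrite('pics/crop1.png',a[...,::-1])
s=cam('scene')
b=cv2.resize(s['image'][190:280,290:420],None,fx=6,fy=6,interpolation=cv2.INTER_CUBIC);cv2.imwrite('pics/crop2.png',b[...,::-1])
E
```

```text
[462.6 150.5  74.5  15.8  58.2] [173. 286.]
[524.3 -12.3  46.5  17.1  -4.4] [247. 273.]
[535.1  32.   46.3  17.3  -3.7] [230. 265.]
[540.3  76.7  47.8  17.9   0.8] [212. 259.]
[546.2 124.9  28.1  17.8 -15.7] [193. 253.]
[605.5  22.3  28.   17.5 -14.3] [240. 237.]
[610.3  65.3  45.9  17.8  -3.1] [223. 231.]
[616.5 115.1  46.5  18.2  -9.8] [204. 225.]
```

View pics/crop1.png

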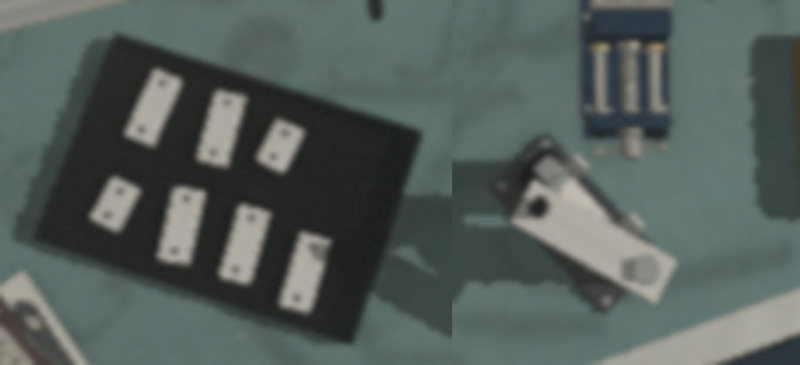

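View pics/crop2.png

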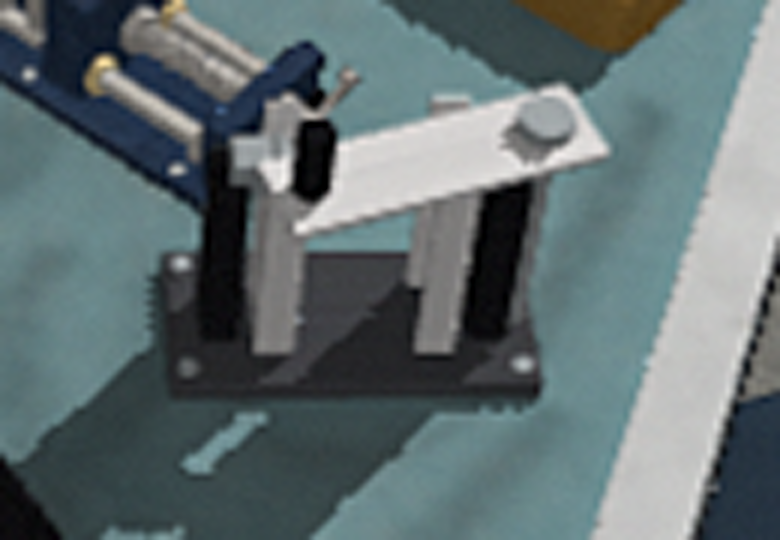

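```bash
python3 - <<'E'
from h import *
s=cam('scene');t=cam('top')
f=lambda p:(290+p[0]/6,190+p[1]/6)
k=920/800/4
g=lambda p:(290+(p[0]-452)*k,205+p[1]*k)
for p in [(163,255),(170,382),(540,385),(530,255)]: print('base scene',p,onz(s,f(p),8))
for p in [(545,135),(492,188),(605,310)]: print('base top',onz(t,g(p),8))
print('piv',onz(s,f((547,110)),97),onz(t,g((640,268)),97))
def tri(u,v):
    a,b=ray(s,u),ray(t,v);l=np.linalg.lstsq(np.c_[a,-b],t['xyz']-s['xyz'],rcond=None)[0];return s['xyz']+a*l[0],t['xyz']+b*l[1]
print('knob',tri(f((318,125)),g((538,205))),onz(s,f((318,125)),120),onz(t,g((538,205)),120))
E
```

```text
base scene (163, 255) [ 620.22381718 -159.03623498    8.        ]
base scene (170, 382) [ 579.66280823 -127.50687114    8.        ]
base scene (540, 385) [ 508.98786527 -216.86164907    8.        ]
base scene (530, 255) [ 548.33472004 -251.82688224    8.        ]
base top [ 622.72380653 -161.52758901    8.        ]
base top [ 580.10745701 -131.88036952    8.        ]
base top [ 513.79422614 -220.21108013    8.        ]
piv [ 538.40803848 -232.36487572   97.        ] [ 538.02032864 -227.73778148   97.        ]
knob (array([ 561.20742279, -159.8829138 ,  118.97066758]), array([ 561.77483382, -159.42082818,  119.01345791])) [ 560.55110128 -159.1723126   120.        ] [ 561.66223161 -159.37391635  120.        ]
```

Candidates for the blanks, as top-view pixels:
- **Long bars, two marks each:** (204,226), (223,232), (211,260), (230,265) and (247,272). These are the five blanks.
- **Short offcuts:** (193,254) and (240,237). These stay in the tray.
- **Purple look-alike:** (346,167), on the bench. This is left alone.

The close crop confirms the choice. The magazine is at about (566,-189), its pivot at (538,-230) and the knob at (561,-160).

>>> carry_out([
  [[0,0,-0.4],[21,-11,-2],1],
  [[0,0,-0.4],[21,-11,-2],1],
  [[0,0,-0.4],[21,-11,-2],1],
  [[0,0,-0.4],[21,-11,-2],1],
  [[0,0,-0.4],[21,-11,-2],1],
])

```text
time_s: 0.85
tool_pos: [419.4, -364.0, 251.7]
eef_rot: [-3.142, -0.001, 0.865]
contact_force: [0.8, 0.4, 0.7]
opening: 1.003
gripper_force: 0.0
```

>>> carry_out([
  [[0,0,-0.39],[24.6,-1.9,0],0.3],
  [[0,0,-0.39],[24.6,-1.9,0],0.3],
  [[0,0,-0.39],[24.6,-1.9,0],0.3],
  [[0,0,-0.39],[24.6,-1.9,0],0.3],
  [[0,0,-0.39],[24.6,-1.9,0],0.3],
])

```text
time_s: 1.35
tool_pos: [564.7, -165.2, 251.5]
eef_rot: [3.141, -0.0, 1.254]
contact_force: [0.8, -1.1, -0.3]
opening: 0.301
gripper_force: 0.0
```

```bash
cat >> h.py <<'E'
def go(x,y,z,yawdeg,p0=None,yaw0=None):
    s=env.observe();p=np.array(s['tool_pos'] if p0 is None else p0);rr=R.from_euler('xyz',s['eef_rot'])
    if yaw0 is not None: rr=R.from_euler('xyz',[np.pi,0,np.radians(yaw0)])
    tr=R.from_euler('xyz',[np.pi,0,np.radians(yawdeg)])
    v=rr.inv().apply(np.array([x,y,z])-p)/10;w=(rr.inv()*tr).as_rotvec()
    print('turn',np.round(w,3),'shift cm',np.round(v,2),'rows %.1f'%max(np.linalg.norm(v)/5,np.linalg.norm(w)/.15))
def st():
    s=env.observe();print('t%.2f'%s['time_s'],'pos',np.round(s['tool_pos'],1),'rpy',np.round(s['eef_rot'],3),'F',np.round(s['contact_force'],1),'open %.3f grip %.1f'%(s['opening'],s['gripper_force']))
E
python3 - <<'E'
from h import *
st();cam('wrist','w1.png')
E
```

```text
t1.35 pos [ 564.7 -165.2  251.5] rpy [ 3.141 -0.     1.254] F [ 0.8 -1.1 -0.3] open 0.301 grip 0.0
```

View pics/w1.png

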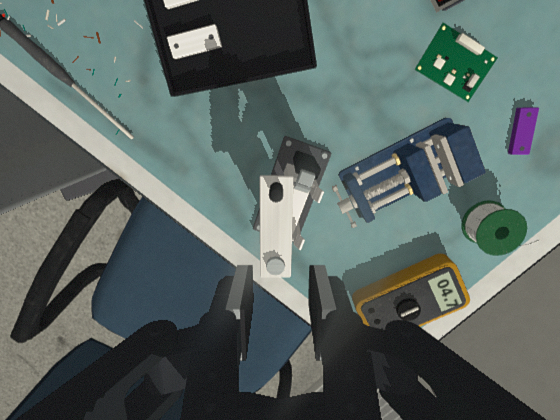

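```bash
python3 - <<'E'
from h import *
d=cam('wrist')
for n,u,z in[('knobtop',(276.5,186),120),('knobbot',(276.5,198),94.5),('pivcap',(275,264),100),('basecorner far L',(287,137),8),('far R',(329,150),8)]:print(n,np.round(onz(d,u,z),1))
go(561,-159,130,72);go(561,-159,102,72,(561,-159,130),72)
E
```

```text
knobtop [ 570.5 -146.1  120. ]
knobbot [ 564.9 -162.5   94.5]
pivcap [ 544.3 -221.3  100. ]
basecorner far L [ 588.8 -123.7    8. ]
far R [ 628.5 -151.3    8. ]
turn [ 0.001 -0.002  0.004] shift cm [ 0.12 -0.62 12.14] rows 2.4
turn [0. 0. 0.] shift cm [ 0.  -0.   2.8] rows 0.6
```

```bash
python3 - <<'E'
from h import *
st()
for n in('scene','top','wrist'):
    d=cam(n,n+'_c.png');h=cv2.cvtColor(d['image'],cv2.COLOR_RGB2HSV)
    m=cv2.inRange(h,(125,80,40),(155,255,255));M=cv2.moments(m);u=(M['m10']/M['m00'],M['m01']/M['m00'])
    print(n,np.round(u,1),M['m00']/255,np.round(onz(d,u,8),1))
a=cv2.imread('pics/wrist_c.png');b=cv2.imread('pics/w1.png');print(np.abs(a.astype(int)-b).mean())
cv2.imwrite('pics/wc_crop.png',cv2.resize(a[120:300,220:360],None,fx=4,fy=3.3,interpolation=cv2.INTER_CUBIC))
E
```

```text
t1.45 pos [ 566.3 -162.2  251.4] rpy [ 3.140e+00 -2.000e-03  1.261e+00] F [-0.1  0.4 -0.1] open 0.300 grip 0.0
scene [267.3 167.9] 194.0 [ 826.8 -192.5    8. ]
top [347.8 167.1] 111.0 [ 829.6 -206.6    8. ]
wrist [523.9 129.8] 1025.0 [ 828.  -203.3    8. ]
5.265423752834467
```

View pics/wc_crop.png

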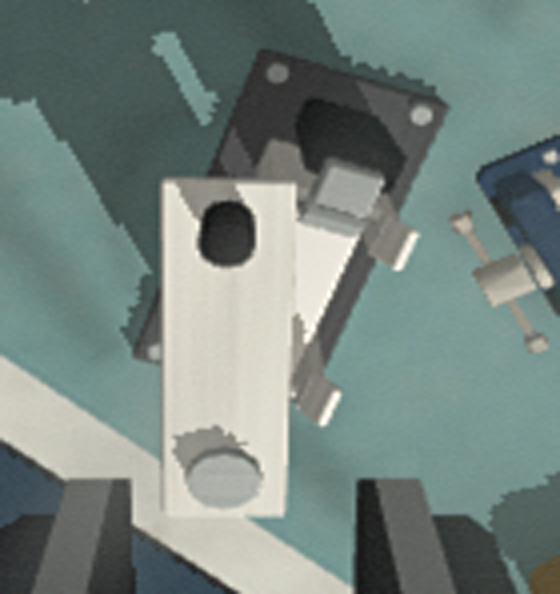

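```bash
python3 - <<'E'
from h import *
d=cam('wrist');st()
f=lambda p:(220+p[0]/4,120+p[1]/3.3)
for n,u,z in[('knobtop',(228,227),120),('knobbot',(228,250),94.5),('pivcap',(224,470),99),('A',(263,50),8),('B',(447,104),8),('C',(135,355),8)]:print(n,np.round(onz(d,f(u),z),1))
E
```

```text
t1.65 pos [ 563.  -168.   251.2] rpy [-3.141  0.     1.253] F [0.8 0.5 0.2] open 0.300 grip 0.0
knobtop [ 564.4 -157.2  120. ]
knobbot [ 560.  -169.5   94.5]
pivcap [ 539.4 -229.3   99. ]
A [ 581.8 -130.8    8. ]
B [ 624.4 -163.3    8. ]
C [ 513.2 -221.1    8. ]
```

```bash
python3 - <<'E'
from h import *
go(561.5,-159.5,140,72,(565,-165,251),71.8)
E
```

```text
turn [ 0.     0.    -0.003] shift cm [ 0.41 -0.5  11.1 ] rows 2.2
```

>>> carry_out([
  [[0,0,0],[0.4,-0.5,11.1],0.3],
  [[0,0,0],[0.4,-0.5,11.1],0.3],
  [[0,0,0],[0.4,-0.5,11.1],0.3],
  [[0,0,0],[0.4,-0.5,15],0.3],
  [[0,0,0],[0.4,-0.5,15],0.3],
])

```text
time_s: 2.15
tool_pos: [557.1, -162.0, 98.3]
eef_rot: [-3.133, -0.001, 1.252]
contact_force: [-1.2, 0.5, 0.4]
opening: 0.301
gripper_force: 0.0
```

>>> carry_out([
  [[0,0,-0.14],[-0.07,-1.03,0],0.3],
  [[0,0,-0.28],[-0.29,-2.04,0],0.3],
  [[0,0,-0.42],[-0.64,-3.02,0],0.3],
  [[0,0,-0.56],[-1.13,-3.93,0],0.3],
  [[0,0,-0.7],[-1.74,-4.77,0],0.3],
])

```text
time_s: 2.65
tool_pos: [510.5, -164.9, 104.1]
eef_rot: [3.139, 0.003, 1.959]
contact_force: [0.7, 0.5, -0.7]
opening: 0.299
gripper_force: 0.4
```

>>> carry_out([
  [[0,0,-0.14],[-0.07,-1.03,0],0.3],
  [[0,0,-0.28],[-0.29,-2.04,0],0.3],
  [[0,0,-0.42],[-0.64,-3.02,0],0.3],
  [[0,0,-0.56],[-1.13,-3.93,0],0.3],
  [[0,0,-0.7],[-1.74,-4.77,0],0.3],
])

```text
time_s: 3.15
tool_pos: [472.8, -199.4, 104.2]
eef_rot: [-3.141, 0.005, 2.658]
contact_force: [1.3, 0.3, -0.2]
opening: 0.3
gripper_force: 0.4
```

>>> carry_out([
  [[0,0,-0.14],[-0.07,-1.03,0],0.3],
  [[0,0,-0.26],[-0.26,-1.9,0],0.3],
  [[0,0,-0.26],[-0.26,-1.9,0],0.3],
  [[0,0,-0.26],[-0.26,-1.9,0],0.3],
])

```text
time_s: 3.55
tool_pos: [465.6, -216.6, 103.0]
eef_rot: [-3.14, 0.003, 2.91]
contact_force: [-0.4, -0.1, -0.4]
opening: 0.297
gripper_force: 0.0
```

>>> carry_out([
  [[0,0,0],[0,0,-5],0.3],
  [[0,0,0.1],[0,0,-10],0.7],
  [[0,0,0.25],[2,5,-15],0.7],
  [[0,0,0.4],[2,5,-15],0.7],
  [[0,0,0.4],[2,5,-15],0.7],
])

```text
time_s: 4.05
tool_pos: [457.3, -160.6, 254.6]
eef_rot: [3.141, 0.005, 2.514]
contact_force: [-0.2, -0.9, -0.5]
opening: 0.7
gripper_force: 0.0
```

```bash
python3 - <<'E'
from h import *
cam('top');d=cam('top');st()
b=cv2.resize(d['image'][195:315,150:390],None,fx=3.2,fy=3.2,interpolation=cv2.INTER_CUBIC);cv2.imwrite('pics/top2.png',b[...,::-1])
E
```

```text
t4.15 pos [ 456.9 -162.1  252. ] rpy [-3.141e+00  2.000e-03  2.516e+00] F [-0.1 -0.1 -0. ] open 0.700 grip 0.0
```

View pics/top2.png

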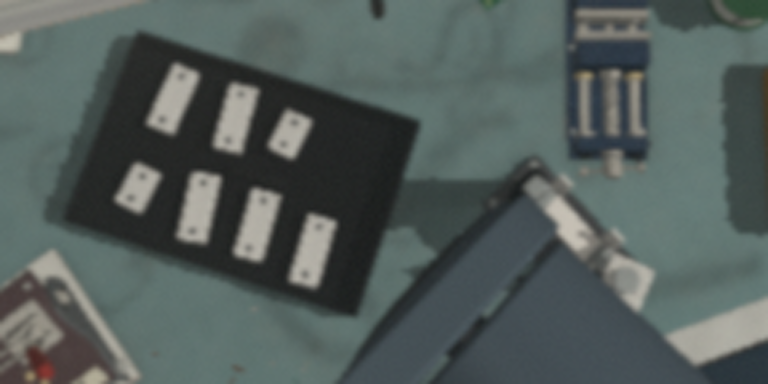

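```bash
python3 - <<'E'
from h import *
p=(457,-161.5,252.5)
go(530,-180,252,105,p,144);go(567,-190,252,68,(530,-180,252),105);go(567,-190,252,53,(567,-190,252),68)
E
```

```text
turn [ 0.    -0.     0.681] shift cm [-6.99  2.79  0.05] rows 4.5
turn [ 0.    -0.     0.646] shift cm [-1.92  3.32  0.  ] rows 4.3
turn [ 0.    -0.     0.262] shift cm [0. 0. 0.] rows 1.7
```

>>> carry_out([
  [[0,0,0.68],[-7,2.8,0],0.7],
  [[0,0,0.68],[-7,2.8,0],0.7],
  [[0,0,0.68],[-7,2.8,0],0.7],
  [[0,0,0.68],[-7,2.8,0],0.7],
  [[0,0,0.68],[-7,2.8,0],0.7],
])

```text
time_s: 4.65
tool_pos: [529.5, -181.5, 249.2]
eef_rot: [-3.139, -0.002, 1.83]
contact_force: [-0.6, -0.6, 0.2]
opening: 0.698
gripper_force: 0.0
```

>>> carry_out([
  [[0,0,0.65],[-1.9,3.3,0],0.7],
  [[0,0,0.65],[-1.9,3.3,0],0.7],
  [[0,0,0.65],[-1.9,3.3,0],0.7],
  [[0,0,0.65],[-1.9,3.3,0],0.7],
  [[0,0,0.65],[-1.9,3.3,0],0.7],
])

```text
time_s: 5.15
tool_pos: [566.2, -191.4, 249.1]
eef_rot: [-3.138, -0.0, 1.18]
contact_force: [0.0, 0.0, 0.1]
opening: 0.703
gripper_force: 0.0
```

>>> carry_out([
  [[0,0,0.26],[0,0,0],0.7],
  [[0,0,0.26],[0,0,0],0.7],
  [[0,0,0.26],[0,0,0],0.7],
  [[0,0,0.26],[0,0,0],0.7],
  [[0,0,0.26],[0,0,0],0.7],
])

```text
time_s: 5.65
tool_pos: [566.5, -190.8, 250.5]
eef_rot: [-3.14, 0.0, 0.925]
contact_force: [-0.2, -0.4, -1.0]
opening: 0.705
gripper_force: 0.0
```

```bash
python3 - <<'E'
from h import *
P=[]
for i in range(4):
    s=env.observe();P.append(np.r_[s['tool_pos'],s['eef_rot'][2]]);d=cam('wrist','w3.png')
print(np.round(P,3))
a=d['image'][100:320,180:400];cv2.imwrite('pics/w3c.png',cv2.resize(a,(600,600),interpolation=cv2.INTER_CUBIC)[...,::-1])
E
```

```text
[[ 566.505 -190.821  250.535    0.925]
 [ 566.538 -190.747  250.761    0.925]
 [ 566.59  -190.679  250.966    0.925]
 [ 566.636 -190.591  251.12     0.925]]
```

View pics/w3c.png

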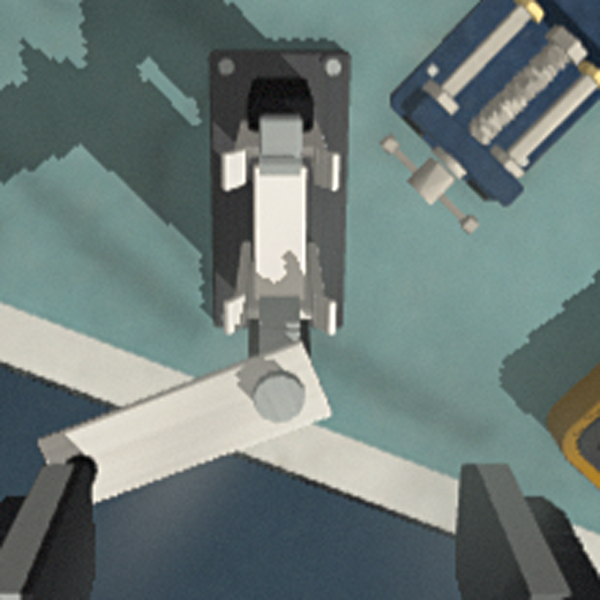

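```bash
python3 - <<'E'
from h import *
d=cam('wrist');st()
f=lambda p:np.array([180+p[0]/2.727,100+p[1]/2.727])
P={}
for n,u,z in[('TL',(210,50),8),('TR',(350,50),8),('BL',(213,326),8),('BR',(345,326),8),('fL',(254,190),73),('fR',(307.5,190),73),('fL2',(254,260),73),('c1',(281,172),75),('c2',(280,297),75),('g1',(221,152),89),('g2',(341,152),89),('g3',(224,333),89),('g4',(338,333),89),('piv',(278,388),98)]:
    P[n]=onz(d,f(u),z);print(n,np.round(P[n],1))
print((P['TL']+P['BR'])/2,(P['TR']+P['BL'])/2,'catch mid',(P['c1']+P['c2'])/2,'fol',(P['fL']+P['fR'])/2, 'guides',sum(P[k] for k in('g1','g2','g3','g4'))/4)
for a,b in(('BL','TL'),('BR','TR'),('fL','fL2'),('c2','c1'),('g3','g1'),('g4','g2')): v=P[a]-P[b];print(a,b,np.hypot(*v[:2]),np.degrees(np.arctan2(-v[1],-v[0])))
print(onz(d,(d['cx'],d['cy']),0))
E
```

```text
t5.90 pos [ 566.7 -190.5  251.3] rpy [ 3.142 -0.     0.924] F [ 0.3 -0.4  0.5] open 0.700 grip 0.0
TL [ 582.4 -129.4    8. ]
TR [ 626.1 -162.3    8. ]
BL [ 512.5 -220.3    8. ]
BR [ 557.8 -254.4    8. ]
fL [ 571.6 -174.    73. ]
fR [ 586.2 -185.    73. ]
fL2 [ 556.6 -193.7   73. ]
c1 [ 582.9 -174.3   75. ]
c2 [ 556.1 -209.5   75. ]
g1 [ 572.9 -155.5   89. ]
g2 [ 603.5 -178.5   89. ]
g3 [ 535.8 -204.6   89. ]
g4 [ 566.8 -227.9   89. ]
piv [ 540.6 -228.7   98. ]
[ 570.084201   -191.85780907    8.        ] [ 569.3136544  -191.27997738    8.        ] catch mid [ 569.4715656  -191.87831894   75.        ] fol [ 578.88418827 -179.49451079   73.        ] guides [ 569.7509696  -191.64228517   89.        ]
BL TL 114.66951352292591 52.429342816114335
BR TR 114.66200848376958 53.39185986313316
fL fL2 24.737338551658368 -127.37237653654125
c2 c1 44.19819535929413 52.689207228376425
g3 g1 61.55028850993179 52.94536151250319
g4 g2 61.54936550811317 53.34326878070701
[ 537.2060782 -231.0158477    0.       ]
```

```bash
python3 - <<'E'
from h import *
p=(566.7,-190.5,251.3)
go(575,-70,235,25,p,53);go(585,50,220,-5,(575,-70,235),25)
E
```

```text
turn [-0.    -0.     0.489] shift cm [10.12 -6.59  1.63] rows 3.3
turn [-0.    -0.     0.524] shift cm [  5.98 -10.45   1.5 ] rows 3.5
```

>>> carry_out([
  [[0,0,0.49],[10.1,-6.6,1.6],0.35],
  [[0,0,0.49],[10.1,-6.6,1.6],0.35],
  [[0,0,0.49],[10.1,-6.6,1.6],0.35],
  [[0,0,0.49],[10.1,-6.6,1.6],0.35],
])

```text
time_s: 6.3
tool_pos: [574.1, -66.1, 234.8]
eef_rot: [-3.139, 0.001, 0.435]
contact_force: [-0.3, 0.6, 0.0]
opening: 0.353
gripper_force: 0.0
```

>>> carry_out([
  [[0,0,0.52],[6,-10.5,1.5],0.35],
  [[0,0,0.52],[6,-10.5,1.5],0.35],
  [[0,0,0.52],[6,-10.5,1.5],0.35],
  [[0,0,0.52],[6,-10.5,1.5],0.35],
  [[0,0,0.52],[6,-10.5,1.5],0.35],
])

```text
time_s: 6.8
tool_pos: [585.1, 51.6, 220.3]
eef_rot: [3.141, -0.0, -0.083]
contact_force: [0.4, 0.3, -0.2]
opening: 0.351
gripper_force: 0.0
```

>>> carry_out([
  [[0,0,0],[0,0,0],0.35],
  [[0,0,0],[0,0,0],0.35],
])

```text
time_s: 7.0
tool_pos: [585.4, 49.7, 220.5]
eef_rot: [3.141, -0.0, -0.086]
contact_force: [0.2, 0.6, -0.2]
opening: 0.347
gripper_force: 0.0
```

```bash
cat > wb.py <<'E'
from bars import *
def wbars(d,z=13.,thr=140):
    g=cv2.cvtColor(d['image'],cv2.COLOR_RGB2GRAY);m=cv2.medianBlur(((g>thr)*255).astype(np.uint8),3);o=[]
    for c in cv2.findContours(m,cv2.RETR_EXTERNAL,cv2.CHAIN_APPROX_NONE)[0]:
        if cv2.contourArea(c)<200: continue
        P=np.array([onz(d,p[0],z)[:2] for p in c],np.float32);(cx,cy),(w,h),a=cv2.minAreaRect(P)
        if w<h:w,h,a=h,w,a+90
        if 14<h<26 and 24<w<58: o.append((cx,cy,w,h,((a+90)%180)-90))
    return o
E
python3 - <<'E'
from wb import *
for i in range(2):
    st();d=cam('wrist','w4.png')
    for b in wbars(d):print(np.round(b,1))
E
```

```text
t7.00 pos [585.4  49.7 220.5] rpy [ 3.141 -0.    -0.086] F [ 0.2  0.6 -0.2] open 0.347 grip 0.0
[525.8 -12.7  50.6  19.9  -4.9]
[547.8 123.6  33.9  20.5 -15.4]
[537.   31.1  51.2  19.6  -4.3]
[5.417e+02 7.620e+01 5.110e+01 2.020e+01 2.000e-01]
[607.   22.   32.2  20.  -14.9]
[611.5  64.7  49.6  19.9  -2.9]
[617.2 113.7  50.3  20.8  -8.9]
t7.05 pos [585.3  49.6 220.5] rpy [ 3.141 -0.    -0.086] F [-0.1 -0.4  0.5] open 0.346 grip 0.0
[525.7 -12.7  50.6  19.9  -5. ]
[547.7 123.6  34.1  20.6 -15.4]
[536.9  31.1  51.2  19.6  -4.3]
[5.417e+02 7.610e+01 5.100e+01 2.020e+01 3.000e-01]
[607.   22.   32.2  20.  -15. ]
[611.6  64.7  50.   19.9  -2.8]
[617.2 113.9  50.3  20.8 -10.8]
```

View pics/w4.png

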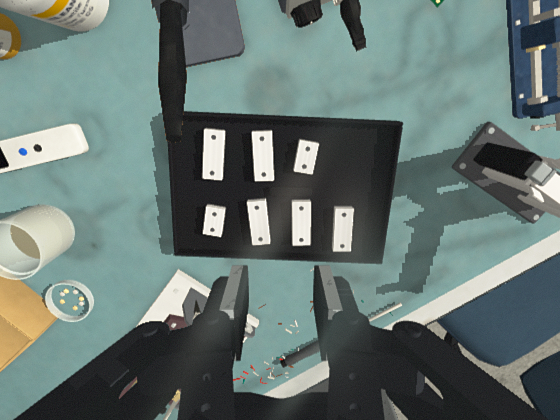

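```bash
python3 - <<'E'
from h import *
p=(585.3,49.6,220.5)
go(525.8,-12.7,40,-5,p,-4.93)
E
```

```text
turn [ 0.    -0.     0.001] shift cm [-5.39  6.72 18.05] rows 4.0
```

>>> carry_out([
  [[0,0,0],[-5.4,6.7,10],0.35],
  [[0,0,0],[-5.4,6.7,10],0.35],
  [[0,0,0],[-5.4,6.7,18],0.35],
  [[0,0,0],[-5.4,6.7,18],0.35],
  [[0,0,0],[-5.4,6.7,18],0.35],
], force=60)

```text
time_s: 7.6
tool_pos: [520.7, -12.1, 35.4]
eef_rot: [-3.14, 0.013, -0.088]
contact_force: [-0.1, 0.5, 0.1]
opening: 0.351
gripper_force: 0.0
```

>>> carry_out([
  [[0,0,0],[0,0,2],0.35],
  [[0,0,0],[0,0,3],0.35],
  [[0,0,0],[0,0,3.3],0.35],
  [[0,0,0],[0,0,3.3],0.35],
])

```text
time_s: 8.0
tool_pos: [526.7, -11.8, 8.4]
eef_rot: [3.141, -0.002, -0.086]
contact_force: [0.1, 1.0, -0.0]
opening: 0.347
gripper_force: 0.0
```

>>> carry_out([
  [[0,0,0],[0,0,0.15],0.35],
  [[0,0,0],[0,0,0.15],0.0],
  [[0,0,0],[0,0,0.15],0.0],
  [[0,0,0],[0,0,0.15],0.0],
  [[0,0,0],[0,0,0.15],0.0],
], force=60)

```text
time_s: 8.5
tool_pos: [526.5, -11.8, 7.1]
eef_rot: [3.141, -0.002, -0.086]
contact_force: [0.4, 0.4, 6.8]
opening: 0.21
gripper_force: 58.9
```

>>> carry_out([
  [[0,0,0],[0,0,-4],0.0],
  [[0,0,0],[0,0,-8],0.0],
  [[0,0,0],[0,0,-12.5],0.0],
  [[0,0,0],[0,0,-12.5],0.0],
  [[0,0,0],[0,0,-12.5],0.0],
])

```text
time_s: 9.0
tool_pos: [526.2, -11.8, 132.3]
eef_rot: [3.141, -0.003, -0.086]
contact_force: [-0.7, 0.5, -0.7]
opening: 0.209
gripper_force: 58.9
```

```bash
python3 - <<'E'
from h import *
d=cam('wrist','w5.png');st()
cv2.imwrite('pics/w5c.png',cv2.resize(d['image'][200:350,180:380],(800,600),interpolation=cv2.INTER_CUBIC)[...,::-1])
p=env.observe()['tool_pos'];print(p)
go(545,-100,131,25,p,-5);go(569.6,-191.7,131,53,(545,-100,131),25)
E
```

```text
t9.05 pos [525.2 -11.6 130.9] rpy [-3.142  0.    -0.086] F [-0.7  0.1 -0.8] open 0.209 grip 58.9
[525.16215173 -11.56621022 130.94980545]
turn [ 0.     0.    -0.524] shift cm [ 2.75  8.64 -0.01] rows 3.5
turn [ 0.     0.    -0.489] shift cm [-1.65  9.35  0.  ] rows 3.3
```

View pics/w5c.png

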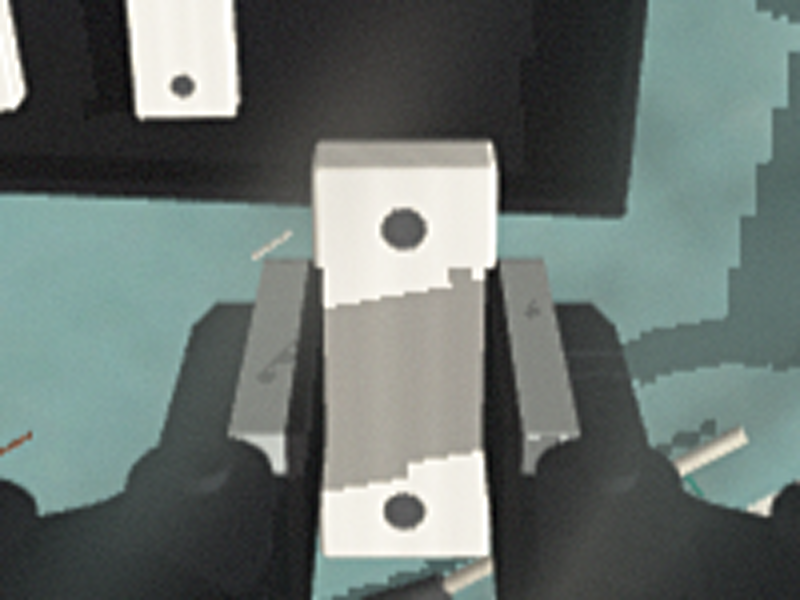

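```bash
python3 - <<'E'
from h import *
d=cam('wrist');s=env.observe();p=s['tool_pos'];rr=R.from_euler('xyz',s['eef_rot'])
for u in[(281,257),(281,328)]: print(np.round(rr.inv().apply(onz(d,u,p[2]+5.9)-p),1))
E
```

```text
[16.8  0.7 -5.9]
[-19.5   0.7  -5.9]
```

>>> carry_out([
  [[0,0,-0.52],[2.8,8.6,0],0.0],
  [[0,0,-0.52],[2.8,8.6,0],0.0],
  [[0,0,-0.52],[2.8,8.6,0],0.0],
  [[0,0,-0.52],[2.8,8.6,0],0.0],
  [[0,0,-0.52],[2.8,8.6,0],0.0],
])

```text
time_s: 9.6
tool_pos: [544.8, -99.9, 128.8]
eef_rot: [-3.138, 0.003, 0.433]
contact_force: [0.2, 0.6, -0.1]
opening: 0.211
gripper_force: 59.0
```

>>> carry_out([
  [[0,0,-0.49],[-1.7,9.4,0],0.0],
  [[0,0,-0.49],[-1.7,9.4,0],0.0],
  [[0,0,-0.49],[-1.7,9.4,0],0.0],
  [[0,0,-0.49],[-1.7,9.4,0],0.0],
  [[0,0,-0.49],[-1.7,9.4,0],0.0],
])

```text
time_s: 10.1
tool_pos: [569.3, -192.0, 129.3]
eef_rot: [-3.139, 0.0, 0.922]
contact_force: [-0.3, 0.2, -0.3]
opening: 0.207
gripper_force: 59.0
```

>>> carry_out([
  [[0,0,0],[0,0,0],0.0],
  [[0,0,0],[0,0,0],0.0],
])

```text
time_s: 10.3
tool_pos: [569.9, -191.6, 130.3]
eef_rot: [-3.14, 0.0, 0.923]
contact_force: [-0.0, -0.4, -0.5]
opening: 0.205
gripper_force: 59.0
```

```bash
python3 - <<'E'
from h import *
d=cam('wrist');st();d=cam('wrist');st();p=env.observe()['tool_pos']
go(569.6,-191.7,p[2],53)
cv2.imwrite('pics/w6c.png',cv2.resize(d['image'][130:350,170:390],(600,600),interpolation=cv2.INTER_CUBIC)[...,::-1])
E
```

```text
t10.35 pos [ 570.  -191.7  130.5] rpy [-3.141  0.     0.924] F [-0.2  0.2 -0.7] open 0.208 grip 59.0
t10.40 pos [ 570.1 -191.8  130.6] rpy [-3.141  0.     0.924] F [-0.2  0.3 -0.1] open 0.207 grip 59.0
turn [-0.     0.    -0.001] shift cm [-0.02 -0.05  0.  ] rows 0.0
```

View pics/w6c.png

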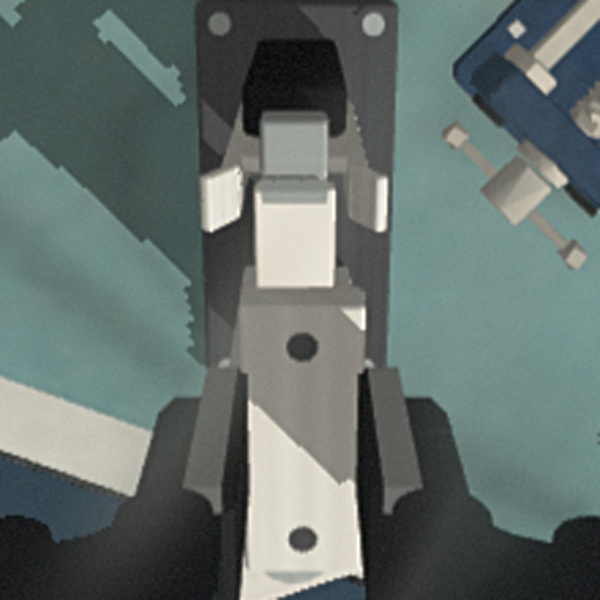

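>>> carry_out([
  [[0,0,0],[0,-0.12,0],0.0],
  [[0,0,0],[0,-0.12,3],0.0],
  [[0,0,0],[0,-0.12,4],0.0],
  [[0,0,0],[0,-0.12,4.6],0.0],
  [[0,0,0],[0,-0.12,4.6],0.0],
], force=90)

```text
time_s: 10.9
tool_pos: [569.2, -191.0, 84.3]
eef_rot: [-3.14, -0.0, 0.923]
contact_force: [1.0, 1.5, -0.1]
opening: 0.19
gripper_force: 89.7
```

>>> carry_out([
  [[0,0,0],[0,0,0.5],0.0],
  [[0,0,0],[0,0,1],0.0],
  [[0,0,0],[0,0,1],0.0],
])

```text
time_s: 11.2
tool_pos: [569.6, -191.5, 76.0]
eef_rot: [3.14, -0.0, 0.924]
contact_force: [-0.8, 1.9, 4.8]
opening: 0.195
gripper_force: 90.3
```

>>> carry_out([
  [[0,0,0],[0,0,0.5],0.0],
  [[0,0,0],[0,0,0.9],0.0],
  [[0,0,0],[0,0,1.1],0.0],
  [[0,0,0],[0,0,1.1],0.0],
])

```text
time_s: 11.6
tool_pos: [569.6, -191.6, 64.3]
eef_rot: [3.141, -0.0, 0.924]
contact_force: [-0.4, 2.9, 3.8]
opening: 0.193
gripper_force: 90.2
```

>>> carry_out([
  [[0,0,0],[0,0,0],0.35],
  [[0,0,0],[0,0,0],0.35],
  [[0,0,0],[0,0,0],0.35],
  [[0,0,0],[0,0,-5],0.35],
  [[0,0,0],[0,0,-10],0.35],
])

```text
time_s: 12.1
tool_pos: [567.7, -191.1, 162.0]
eef_rot: [-3.135, 0.001, 0.924]
contact_force: [1.3, -1.6, 0.3]
opening: 0.353
gripper_force: 0.0
```

>>> carry_out([
  [[0,0,0],[0,0,-4],0.35],
  [[0,0,0],[0,0,-6],0.35],
  [[0,0,0],[0,0,-6],0.35],
  [[0,0,0],[0,0,-6],0.35],
])

```text
time_s: 12.5
tool_pos: [568.8, -191.5, 223.5]
eef_rot: [-3.141, 0.0, 0.924]
contact_force: [-1.0, 0.2, -0.9]
opening: 0.35
gripper_force: 0.0
```

```bash
python3 - <<'E'
from h import *
d=cam('wrist');st();d=cam('wrist');st()
cv2.imwrite('pics/w7c.png',cv2.resize(d['image'][100:320,180:400],(600,600),interpolation=cv2.INTER_CUBIC)[...,::-1])
p=env.observe()['tool_pos']
go(575,-70,220,25,p,53);go(585,50,220,-5,(575,-70,220),25)
E
```

```text
t12.55 pos [ 568.3 -191.2  222.4] rpy [-3.139e+00  1.000e-03  9.240e-01] F [-0.1  0.7 -0.6] open 0.349 grip 0.0
t12.60 pos [ 568.1 -191.1  221.9] rpy [-3.138e+00  1.000e-03  9.240e-01] F [-0.4 -0.4  0.1] open 0.348 grip 0.0
turn [-0.    -0.     0.489] shift cm [10.08 -6.73  0.19] rows 3.3
turn [-0.    -0.     0.524] shift cm [  5.98 -10.45  -0.  ] rows 3.5
```

View pics/w7c.png

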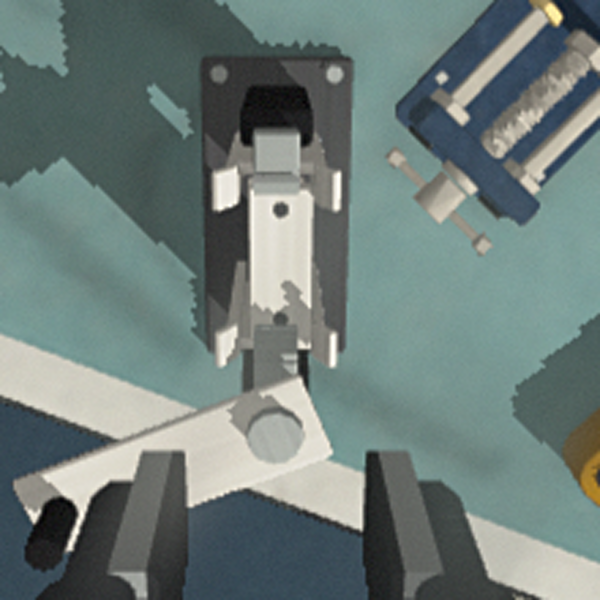

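>>> carry_out([
  [[0,0,0.49],[10.1,-6.7,0],0.35],
  [[0,0,0.49],[10.1,-6.7,0],0.35],
  [[0,0,0.49],[10.1,-6.7,0],0.35],
  [[0,0,0.49],[10.1,-6.7,0],0.35],
  [[0,0,0.49],[10.1,-6.7,0],0.35],
])

```text
time_s: 13.1
tool_pos: [575.7, -69.3, 221.9]
eef_rot: [-3.139, 0.003, 0.436]
contact_force: [0.1, -0.8, -0.5]
opening: 0.351
gripper_force: 0.0
```

>>> carry_out([
  [[0,0,0.52],[6,-10.5,0],0.35],
  [[0,0,0.52],[6,-10.5,0],0.35],
  [[0,0,0.52],[6,-10.5,0],0.35],
  [[0,0,0.52],[6,-10.5,0],0.35],
  [[0,0,0.52],[6,-10.5,0],0.35],
])

```text
time_s: 13.6
tool_pos: [586.6, 50.2, 222.5]
eef_rot: [3.141, 0.002, -0.084]
contact_force: [-0.5, 0.4, 0.2]
opening: 0.353
gripper_force: 0.0
```

>>> carry_out([
  [[0,0,0],[0,0,0],0.35],
  [[0,0,0],[0,0,0],0.35],
  [[0,0,0],[0,0,0],0.35],
])

```text
time_s: 13.9
tool_pos: [587.0, 49.0, 223.6]
eef_rot: [3.142, 0.0, -0.087]
contact_force: [0.7, 0.5, 1.1]
opening: 0.35
gripper_force: 0.0
```

```bash
cat > pick.py <<'E'
from wb import *
import sys
# list bars; plan a pick of the long bar nearest argv x y, then route to the magazine
st();d=cam('wrist');B=wbars(d);s=env.observe();p=s['tool_pos'];yw=np.degrees(s['eef_rot'][2])
for b in B:print(np.round(b,1))
L=[b for b in B if b[2]>42]
if len(sys.argv)>2: L.sort(key=lambda b:np.hypot(b[0]-float(sys.argv[1]),b[1]-float(sys.argv[2])))
b=L[0];x,y,a=b[0],b[1],b[4]
print('pick',np.round(b,1));go(x,y,40,a,p,yw);go(x,y,130,a,(x,y,5.6),a)
m=((x+569)/2,(y-192)/2,130);am=(a+53)/2
go(*m,am,(x,y,130),a);go(569.3,-191.2,130,53,m,am)
E
python3 pick.py 537 31
```

```text
t13.90 pos [587.   49.  223.6] rpy [ 3.142  0.    -0.087] F [0.7 0.5 1.1] open 0.350 grip 0.0
[547.7 123.6  34.1  20.5 -15.5]
[536.8  31.6  50.9  19.   -3.4]
[5.417e+02 7.620e+01 5.130e+01 2.030e+01 2.000e-01]
[607.   22.   32.4  20.  -15.1]
[611.5  64.7  50.2  19.9  -2.8]
[617.3 113.9  50.5  20.8 -11. ]
pick [536.8  31.6  50.9  19.   -3.4]
turn [ 0.     0.    -0.027] shift cm [-4.85  2.18 18.37] rows 3.8
turn [0. 0. 0.] shift cm [  0.     0.   -12.44] rows 2.5
turn [ 0.     0.    -0.492] shift cm [ 2.28 11.06  0.  ] rows 3.3
turn [-0.     0.    -0.492] shift cm [-3.16 10.76  0.  ] rows 3.3
```

>>> carry_out([
  [[0,0,-0.02],[-4.9,2.1,10],0.35],
  [[0,0,-0.02],[-4.9,2.1,14],0.35],
  [[0,0,-0.02],[-4.9,2.1,18.4],0.35],
  [[0,0,-0.02],[-4.9,2.1,18.4],0.35],
  [[0,0,-0.02],[-4.9,2.1,18.4],0.35],
], force=60)

```text
time_s: 14.45
tool_pos: [530.8, 33.2, 34.6]
eef_rot: [-3.14, 0.014, -0.067]
contact_force: [-0.7, 0.6, 1.3]
opening: 0.347
gripper_force: 0.0
```

>>> carry_out([
  [[0,0,0],[0,0,1],0.35],
  [[0,0,0],[0,0,2.5],0.35],
  [[0,0,0],[0,0,3.3],0.35],
  [[0,0,0],[0,0,3.3],0.35],
  [[0,0,0],[0,0,3.3],0.35],
])

```text
time_s: 14.95
tool_pos: [537.6, 33.1, 8.2]
eef_rot: [3.141, -0.003, -0.066]
contact_force: [0.9, 0.5, -0.6]
opening: 0.348
gripper_force: 0.0
```

>>> carry_out([
  [[0,0,0],[-0.05,0.05,0.12],0.35],
  [[0,0,0],[-0.05,0.05,0.12],0.0],
  [[0,0,0],[-0.05,0.05,0.12],0.0],
  [[0,0,0],[-0.05,0.05,0.12],0.0],
  [[0,0,0],[-0.05,0.05,0.12],0.0],
], force=60)

```text
time_s: 15.45
tool_pos: [536.4, 32.7, 6.7]
eef_rot: [3.141, -0.002, -0.066]
contact_force: [-0.7, -0.7, 4.7]
opening: 0.207
gripper_force: 58.9
```

>>> carry_out([
  [[0,0,0],[0,0,-4],0.0],
  [[0,0,0],[0,0,-8],0.0],
  [[0,0,0],[0,0,-12.4],0.0],
  [[0,0,0],[0,0,-12.4],0.0],
  [[0,0,0],[0,0,-12.4],0.0],
])

```text
time_s: 15.95
tool_pos: [536.4, 32.7, 131.0]
eef_rot: [3.141, -0.003, -0.066]
contact_force: [-1.3, 0.3, -0.7]
opening: 0.206
gripper_force: 58.9
```

>>> carry_out([
  [[0,0,-0.49],[2.3,11.1,0],0.0],
  [[0,0,-0.49],[2.3,11.1,0],0.0],
  [[0,0,-0.49],[2.3,11.1,0],0.0],
  [[0,0,-0.49],[2.3,11.1,0],0.0],
  [[0,0,-0.49],[2.3,11.1,0],0.0],
])

```text
time_s: 16.45
tool_pos: [550.1, -80.1, 127.7]
eef_rot: [-3.139, 0.003, 0.422]
contact_force: [-0.2, 1.0, -0.2]
opening: 0.211
gripper_force: 58.9
```

>>> carry_out([
  [[0,0,-0.49],[-3.2,10.8,0],0.0],
  [[0,0,-0.49],[-3.2,10.8,0],0.0],
  [[0,0,-0.49],[-3.2,10.8,0],0.0],
  [[0,0,-0.49],[-3.2,10.8,0],0.0],
  [[0,0,-0.49],[-3.2,10.8,0],0.0],
])

```text
time_s: 16.95
tool_pos: [565.7, -190.8, 128.1]
eef_rot: [-3.138, 0.0, 0.912]
contact_force: [0.5, 0.8, -0.4]
opening: 0.21
gripper_force: 58.9
```

>>> carry_out([
  [[0,0,0],[0,0,0],0.0],
  [[0,0,0],[0,0,0],0.0],
  [[0,0,0],[0,0,0],0.0],
], force=90)

```text
time_s: 17.25
tool_pos: [566.5, -190.2, 129.4]
eef_rot: [-3.141, 0.0, 0.914]
contact_force: [0.5, 0.0, -0.6]
opening: 0.207
gripper_force: 59.6
```

```bash
cat > held.py <<'E'
from h import *
# held bar: bright region between the pads, in tool frame; then shift to the magazine
d=cam('wrist');s=env.observe();st();p=s['tool_pos'];rr=R.from_euler('xyz',s['eef_rot'])
g=cv2.cvtColor(d['image'],cv2.COLOR_RGB2GRAY)
mk=(g<90).astype(np.uint8);n,l,q,c=cv2.connectedComponentsWithStats(mk)
for i in range(n):
    if 15<q[i,4]<160 and abs(c[i][0]-281)<14 and 235<c[i][1]<345: print('mark',np.round(c[i],1),q[i,4],np.round(rr.inv().apply(onz(d,c[i],p[2]+5.9)-p),1))
col=g[225:360,281].astype(int);e=np.abs(np.diff(col));print('edges',[(225+i,int(np.diff(col)[i])) for i in np.where(e>25)[0]],[ (r,round(float(rr.inv().apply(onz(d,(281,r),p[2]+5.9)-p)[0]),1)) for r in (241.75,338.75)])
go(569.4,-191.5,p[2],53)
E
python3 held.py
```

```text
t17.30 pos [ 566.6 -190.4  129.6] rpy [-3.141  0.     0.914] F [-0.5 -0.6 -0. ] open 0.209 grip 59.6
mark [280.4 254.6] 91 [17.3  0.6 -5.9]
mark [280.5 325.6] 63 [-18.6   0.6  -5.9]
edges [(np.int64(232), -66), (np.int64(249), -60), (np.int64(259), 39), (np.int64(260), 43), (np.int64(296), 32), (np.int64(297), 51), (np.int64(320), -44), (np.int64(321), -89), (np.int64(329), 58), (np.int64(330), 91), (np.int64(337), -48), (np.int64(347), -83), (np.int64(348), -62)] [(241.75, 23.3), (338.75, -25.9)]
turn [-0.     0.    -0.011] shift cm [ 0.08  0.28 -0.  ] rows 0.1
```

>>> carry_out([
  [[0,0,-0.01],[0.05,0.28,0],0.0],
  [[0,0,-0.01],[0.05,0.28,3],0.0],
  [[0,0,-0.01],[0.05,0.28,4],0.0],
  [[0,0,-0.01],[0.05,0.28,4.6],0.0],
  [[0,0,-0.01],[0.05,0.28,4.6],0.0],
], force=90)

```text
time_s: 17.8
tool_pos: [569.1, -192.2, 83.2]
eef_rot: [-3.141, -0.0, 0.924]
contact_force: [0.9, 0.9, 0.1]
opening: 0.196
gripper_force: 90.2
```

>>> carry_out([
  [[0,0,0],[0,0,0.5],0.0],
  [[0,0,0],[0,0,0.8],0.0],
  [[0,0,0],[0,0,0.8],0.0],
])

```text
time_s: 18.1
tool_pos: [569.3, -192.1, 77.2]
eef_rot: [3.141, -0.001, 0.924]
contact_force: [-1.0, 2.7, 3.2]
opening: 0.193
gripper_force: 90.7
```

>>> carry_out([
  [[0,0,0],[0,0,0.4],0.0],
  [[0,0,0],[0,0,0.8],0.0],
  [[0,0,0],[0,0,1.15],0.0],
  [[0,0,0],[0,0,1.15],0.0],
  [[0,0,0],[0,0,1.15],0.0],
])

```text
time_s: 18.6
tool_pos: [569.3, -192.1, 64.7]
eef_rot: [-3.142, -0.001, 0.924]
contact_force: [-0.6, 2.7, 5.1]
opening: 0.192
gripper_force: 90.9
```

>>> carry_out([
  [[0,0,0],[0,0,0],0.35],
  [[0,0,0],[0,0,0],0.35],
  [[0,0,0],[0,0,0],0.35],
  [[0,0,0],[0,0,-5],0.35],
  [[0,0,0],[0,0,-10],0.35],
])

```text
time_s: 19.1
tool_pos: [567.8, -192.2, 162.4]
eef_rot: [-3.135, 0.001, 0.924]
contact_force: [1.3, -0.7, 0.4]
opening: 0.348
gripper_force: 0.0
```

>>> carry_out([
  [[0,0,0],[0,0,-4],0.35],
  [[0,0,0],[0,0,-6],0.35],
  [[0,0,0],[0,0,-6],0.35],
  [[0,0,0],[0,0,-6],0.35],
])

```text
time_s: 19.5
tool_pos: [568.9, -192.5, 223.8]
eef_rot: [-3.142, 0.0, 0.924]
contact_force: [-0.4, 0.3, -0.6]
opening: 0.346
gripper_force: 0.0
```

```bash
cat > chk.py <<'E'
from h import *
import sys
d=cam('wrist',sys.argv[1]);st()
g=cv2.cvtColor(d['image'],cv2.COLOR_RGB2GRAY)
n,l,q,c=cv2.connectedComponentsWithStats((g<110).astype(np.uint8))
for i in range(n):
    u=c[i];w=onz(d,u,74)
    if 8<q[i,4]<80 and np.hypot(w[0]-569.6,w[1]+191.7)<24: print('mark',np.round(u,1),q[i,4],np.round(w,1))
E
python3 chk.py w8.png
```

```text
t19.55 pos [ 568.3 -192.2  222.8] rpy [-3.139e+00  1.000e-03  9.240e-01] F [-0.2  0.6  0.9] open 0.353 grip 0.0
mark [280.7 174.7] 18 [ 580.3 -179.    74. ]
mark [280.7 215.6] 28 [ 558.2 -208.4   74. ]
```

>>> carry_out([
  [[0,0,0.49],[10.1,-6.7,0],0.35],
  [[0,0,0.49],[10.1,-6.7,0],0.35],
  [[0,0,0.49],[10.1,-6.7,0],0.35],
  [[0,0,0.49],[10.1,-6.7,0],0.35],
  [[0,0,0.49],[10.1,-6.7,0],0.35],
])

```text
time_s: 20.05
tool_pos: [575.5, -70.1, 221.9]
eef_rot: [-3.139, 0.003, 0.436]
contact_force: [0.3, -0.8, 0.7]
opening: 0.351
gripper_force: 0.0
```

>>> carry_out([
  [[0,0,0.52],[6,-10.5,0],0.35],
  [[0,0,0.52],[6,-10.5,0],0.35],
  [[0,0,0.52],[6,-10.5,0],0.35],
  [[0,0,0.52],[6,-10.5,0],0.35],
  [[0,0,0.52],[6,-10.5,0],0.35],
])

```text
time_s: 20.55
tool_pos: [586.4, 49.3, 222.7]
eef_rot: [3.141, 0.002, -0.084]
contact_force: [0.1, -0.2, -0.7]
opening: 0.351
gripper_force: 0.0
```

>>> carry_out([
  [[0,0,0],[0,0,0],0.35],
  [[0,0,0],[0,0,0],0.35],
  [[0,0,0],[0,0,0],0.35],
])

```text
time_s: 20.85
tool_pos: [586.9, 48.0, 223.9]
eef_rot: [3.142, 0.0, -0.087]
contact_force: [-0.6, -0.4, 0.2]
opening: 0.351
gripper_force: 0.0
```

```bash
python3 pick.py 541 76
```

```text
t20.85 pos [586.9  48.  223.9] rpy [ 3.142  0.    -0.087] F [-0.6 -0.4  0.2] open 0.351 grip 0.0
[547.7 123.6  33.9  20.6 -15.2]
[5.416e+02 7.610e+01 5.110e+01 2.030e+01 1.000e-01]
[607.   21.9  32.4  20.  -14.8]
[611.5  64.7  50.2  20.1  -3. ]
[617.3 113.8  50.6  20.9 -11. ]
pick [5.416e+02 7.610e+01 5.110e+01 2.030e+01 1.000e-01]
turn [ 0.     0.    -0.088] shift cm [-4.75 -2.39 18.4 ] rows 3.8
turn [0. 0. 0.] shift cm [  0.     0.   -12.44] rows 2.5
turn [-0.     0.    -0.462] shift cm [ 1.35 13.41  0.  ] rows 3.1
turn [ 0.     0.    -0.462] shift cm [-4.71 12.55  0.  ] rows 3.1
```

>>> carry_out([
  [[0,0,-0.088],[-4.8,-2.45,10],0.35],
  [[0,0,-0.088],[-4.8,-2.45,14],0.35],
  [[0,0,-0.088],[-4.8,-2.45,18.4],0.35],
  [[0,0,-0.088],[-4.8,-2.45,18.4],0.35],
  [[0,0,-0.088],[-4.8,-2.45,18.4],0.35],
], force=60)

```text
time_s: 21.4
tool_pos: [535.5, 77.8, 34.7]
eef_rot: [-3.141, 0.015, 0.002]
contact_force: [-1.0, 0.3, -0.1]
opening: 0.35
gripper_force: 0.0
```

>>> carry_out([
  [[0,0,0],[0,0,1],0.35],
  [[0,0,0],[0,0,2.5],0.35],
  [[0,0,0],[0,0,3.4],0.35],
  [[0,0,0],[0,0,3.4],0.35],
  [[0,0,0],[0,0,3.4],0.35],
])

```text
time_s: 21.9
tool_pos: [542.5, 77.3, 7.5]
eef_rot: [3.141, -0.003, 0.002]
contact_force: [-0.7, -0.6, 0.2]
opening: 0.347
gripper_force: 0.0
```

```bash
python3 -c "
from h import *
st()"
```

```text
t21.90 pos [542.5  77.3   7.5] rpy [ 3.141e+00 -3.000e-03  2.000e-03] F [-0.7 -0.6  0.2] open 0.347 grip 0.0
```

>>> carry_out([
  [[0,0,0],[-0.03,0.05,0.05],0.35],
  [[0,0,0],[-0.03,0.05,0.05],0.0],
  [[0,0,0],[-0.03,0.05,0.05],0.0],
  [[0,0,0],[-0.03,0.05,0.05],0.0],
  [[0,0,0],[-0.03,0.05,0.05],0.0],
], force=60)

```text
time_s: 22.4
tool_pos: [541.6, 76.9, 6.8]
eef_rot: [3.141, -0.002, 0.002]
contact_force: [-0.9, -0.8, 4.8]
opening: 0.208
gripper_force: 58.8
```

>>> carry_out([
  [[0,0,0],[0,0,-4],0.0],
  [[0,0,0],[0,0,-8],0.0],
  [[0,0,0],[0,0,-12.4],0.0],
  [[0,0,0],[0,0,-12.4],0.0],
  [[0,0,0],[0,0,-12.4],0.0],
])

```text
time_s: 22.9
tool_pos: [541.5, 77.1, 131.0]
eef_rot: [3.141, -0.003, 0.002]
contact_force: [-0.8, 0.7, -0.6]
opening: 0.212
gripper_force: 58.9
```

>>> carry_out([
  [[0,0,-0.46],[1.4,13.4,0],0.0],
  [[0,0,-0.46],[1.4,13.4,0],0.0],
  [[0,0,-0.46],[1.4,13.4,0],0.0],
  [[0,0,-0.46],[1.4,13.4,0],0.0],
  [[0,0,-0.46],[1.4,13.4,0],0.0],
])

```text
time_s: 23.4
tool_pos: [553.9, -58.1, 127.8]
eef_rot: [-3.139, 0.003, 0.459]
contact_force: [-0.3, 1.1, 0.5]
opening: 0.205
gripper_force: 59.0
```

>>> carry_out([
  [[0,0,-0.46],[-4.7,12.5,0],0.0],
  [[0,0,-0.46],[-4.7,12.5,0],0.0],
  [[0,0,-0.46],[-4.7,12.5,0],0.0],
  [[0,0,-0.46],[-4.7,12.5,0],0.0],
  [[0,0,-0.46],[-4.7,12.5,0],0.0],
])

```text
time_s: 23.9
tool_pos: [567.7, -189.0, 128.2]
eef_rot: [-3.138, 0.0, 0.919]
contact_force: [-0.3, -0.1, 0.6]
opening: 0.209
gripper_force: 59.0
```

>>> carry_out([
  [[0,0,0],[0,0,0],0.0],
  [[0,0,0],[0,0,0],0.0],
  [[0,0,0],[0,0,0],0.0],
], force=90)

```text
time_s: 24.2
tool_pos: [568.6, -188.1, 129.5]
eef_rot: [-3.141, 0.0, 0.923]
contact_force: [-0.6, -0.4, -1.2]
opening: 0.191
gripper_force: 90.0
```

```bash
python3 held.py
```

```text
t24.25 pos [ 568.7 -188.4  129.6] rpy [-3.141  0.     0.923] F [-0.1 -0.1 -0.8] open 0.195 grip 90.0
mark [280.6 255.6] 91 [16.9  0.6 -5.9]
mark [280.4 326.3] 59 [-18.9   0.6  -5.9]
edges [(np.int64(233), -68), (np.int64(250), -63), (np.int64(260), 39), (np.int64(261), 41), (np.int64(296), 29), (np.int64(297), 52), (np.int64(321), -70), (np.int64(322), -59), (np.int64(330), 66), (np.int64(331), 76), (np.int64(338), -34), (np.int64(347), 31), (np.int64(351), -132)] [(241.75, 23.3), (338.75, -25.8)]
turn [-0.001  0.    -0.002] shift cm [-0.2   0.24 -0.  ] rows 0.1
```

>>> carry_out([
  [[0,0,0],[-0.18,0.22,0],0.0],
  [[0,0,0],[-0.18,0.22,3],0.0],
  [[0,0,0],[-0.18,0.22,4],0.0],
  [[0,0,0],[-0.18,0.22,4.6],0.0],
  [[0,0,0],[-0.18,0.22,4.6],0.0],
], force=90)

```text
time_s: 24.75
tool_pos: [569.4, -192.1, 83.1]
eef_rot: [-3.14, -0.0, 0.922]
contact_force: [0.4, 0.8, -0.6]
opening: 0.192
gripper_force: 90.0
```

>>> carry_out([
  [[0,0,0],[0,0,0.5],0.0],
  [[0,0,0],[0,0,0.8],0.0],
  [[0,0,0],[0,0,0.8],0.0],
])

```text
time_s: 25.05
tool_pos: [569.3, -192.2, 77.2]
eef_rot: [-3.142, -0.0, 0.922]
contact_force: [-1.9, 2.3, 5.1]
opening: 0.195
gripper_force: 90.7
```

>>> carry_out([
  [[0,0,0],[0,0,0.4],0.0],
  [[0,0,0],[0,0,0.8],0.0],
  [[0,0,0],[0,0,1.15],0.0],
  [[0,0,0],[0,0,1.15],0.0],
  [[0,0,0],[0,0,1.15],0.0],
])

```text
time_s: 25.55
tool_pos: [569.2, -192.2, 64.7]
eef_rot: [-3.141, -0.0, 0.922]
contact_force: [-1.7, 3.1, 5.6]
opening: 0.192
gripper_force: 90.8
```

>>> carry_out([
  [[0,0,0],[0,0,0],0.35],
  [[0,0,0],[0,0,0],0.35],
  [[0,0,0],[0,0,0],0.35],
  [[0,0,0],[0,0,-5],0.35],
  [[0,0,0],[0,0,-10],0.35],
])

```text
time_s: 26.05
tool_pos: [568.2, -192.3, 162.4]
eef_rot: [-3.136, 0.001, 0.921]
contact_force: [0.6, -0.8, -0.1]
opening: 0.349
gripper_force: 0.0
```

>>> carry_out([
  [[0,0,0],[0,0,-4],0.35],
  [[0,0,0],[0,0,-6],0.35],
  [[0,0,0],[0,0,-6],0.35],
  [[0,0,0],[0,0,-6],0.35],
])

```text
time_s: 26.45
tool_pos: [569.2, -192.6, 223.8]
eef_rot: [3.141, 0.0, 0.922]
contact_force: [-0.2, -0.2, -0.8]
opening: 0.352
gripper_force: 0.0
```

```bash
python3 chk.py w9.png
```

```text
t26.50 pos [ 568.6 -192.3  222.8] rpy [-3.139  0.     0.922] F [ 0.2 -0.9 -0. ] open 0.350 grip 0.0
mark [280.  175.5] 16 [ 579.8 -179.3   74. ]
mark [280.1 216.4] 28 [ 557.6 -208.6   74. ]
```

>>> carry_out([
  [[0,0,0.49],[10.1,-6.7,0],0.35],
  [[0,0,0.49],[10.1,-6.7,0],0.35],
  [[0,0,0.49],[10.1,-6.7,0],0.35],
  [[0,0,0.49],[10.1,-6.7,0],0.35],
  [[0,0,0.49],[10.1,-6.7,0],0.35],
])

```text
time_s: 27.0
tool_pos: [576.0, -70.2, 221.9]
eef_rot: [-3.139, 0.003, 0.434]
contact_force: [0.2, 0.5, -0.0]
opening: 0.349
gripper_force: 0.0
```

>>> carry_out([
  [[0,0,0.52],[6,-10.5,0],0.35],
  [[0,0,0.52],[6,-10.5,0],0.35],
  [[0,0,0.52],[6,-10.5,0],0.35],
  [[0,0,0.52],[6,-10.5,0],0.35],
  [[0,0,0.52],[6,-10.5,0],0.35],
])

```text
time_s: 27.5
tool_pos: [587.1, 49.2, 222.7]
eef_rot: [3.141, 0.002, -0.086]
contact_force: [0.6, -0.4, 0.7]
opening: 0.35
gripper_force: 0.0
```

>>> carry_out([
  [[0,0,0],[0,0,0],0.35],
  [[0,0,0],[0,0,0],0.35],
  [[0,0,0],[0,0,0],0.35],
])

```text
time_s: 27.8
tool_pos: [587.7, 47.9, 223.9]
eef_rot: [3.142, 0.0, -0.089]
contact_force: [-0.0, -0.5, -0.0]
opening: 0.351
gripper_force: 0.0
```

```bash
python3 pick.py 611 65
```

```text
t27.80 pos [587.7  47.9 223.9] rpy [ 3.142  0.    -0.089] F [-0.  -0.5 -0. ] open 0.351 grip 0.0
[547.8 123.5  34.   20.6 -14.9]
[607.1  21.9  32.5  19.9 -14.9]
[611.6  64.7  50.4  20.1  -2.9]
[617.3 113.8  50.5  20.9 -11. ]
pick [611.6  64.7  50.4  20.1  -2.9]
turn [ 0.     0.    -0.039] shift cm [ 2.23 -1.87 18.4 ] rows 3.7
turn [0. 0. 0.] shift cm [  0.     0.   -12.44] rows 2.5
turn [ 0.     0.    -0.488] shift cm [-1.49 12.92  0.  ] rows 3.3
turn [-0.     0.    -0.488] shift cm [-7.31 10.66  0.  ] rows 3.3
```

Three are caught. I'll pick the fourth.

>>> carry_out([
  [[0,0,-0.04],[2.2,-1.95,10],0.35],
  [[0,0,-0.04],[2.2,-1.95,14],0.35],
  [[0,0,-0.04],[2.2,-1.95,18.4],0.35],
  [[0,0,-0.04],[2.2,-1.95,18.4],0.35],
  [[0,0,-0.04],[2.2,-1.95,18.4],0.35],
], force=60)

```text
time_s: 28.35
tool_pos: [607.2, 66.3, 34.7]
eef_rot: [-3.141, 0.012, -0.048]
contact_force: [-1.0, 1.1, 0.2]
opening: 0.349
gripper_force: 0.0
```

>>> carry_out([
  [[0,0,0],[0,0,1],0.35],
  [[0,0,0],[0,0,2.5],0.35],
  [[0,0,0],[0,0,3.4],0.35],
  [[0,0,0],[0,0,3.4],0.35],
  [[0,0,0],[0,0,3.4],0.35],
])

```text
time_s: 28.85
tool_pos: [611.6, 66.3, 6.8]
eef_rot: [3.142, -0.001, -0.048]
contact_force: [-0.3, -0.9, -0.4]
opening: 0.347
gripper_force: 0.0
```

>>> carry_out([
  [[0,0,0],[0.03,0.07,0],0.35],
  [[0,0,0],[0.03,0.07,0],0.0],
  [[0,0,0],[0.03,0.07,0],0.0],
  [[0,0,0],[0.03,0.07,0],0.0],
  [[0,0,0],[0.03,0.07,0],0.0],
], force=60)

```text
time_s: 29.35
tool_pos: [612.3, 65.6, 7.2]
eef_rot: [3.141, -0.002, -0.048]
contact_force: [0.0, -0.6, 6.3]
opening: 0.208
gripper_force: 59.3
```

>>> carry_out([
  [[0,0,0],[0,0,-4],0.0],
  [[0,0,0],[0,0,-8],0.0],
  [[0,0,0],[0,0,-12.4],0.0],
  [[0,0,0],[0,0,-12.4],0.0],
  [[0,0,0],[0,0,-12.4],0.0],
])

```text
time_s: 29.85
tool_pos: [612.0, 65.7, 131.3]
eef_rot: [3.142, -0.002, -0.048]
contact_force: [-0.5, 0.0, -0.3]
opening: 0.207
gripper_force: 58.8
```

>>> carry_out([
  [[0,0,-0.49],[-1.5,12.9,0],0.0],
  [[0,0,-0.49],[-1.5,12.9,0],0.0],
  [[0,0,-0.49],[-1.5,12.9,0],0.0],
  [[0,0,-0.49],[-1.5,12.9,0],0.0],
  [[0,0,-0.49],[-1.5,12.9,0],0.0],
])

```text
time_s: 30.35
tool_pos: [588.7, -63.3, 127.9]
eef_rot: [-3.138, 0.003, 0.439]
contact_force: [-1.2, 1.4, -0.3]
opening: 0.209
gripper_force: 58.9
```

>>> carry_out([
  [[0,0,-0.48],[-7.3,10.7,0],0.0],
  [[0,0,-0.48],[-7.3,10.7,0],0.0],
  [[0,0,-0.48],[-7.3,10.7,0],0.0],
  [[0,0,-0.48],[-7.3,10.7,0],0.0],
  [[0,0,-0.48],[-7.3,10.7,0],0.0],
])

```text
time_s: 30.85
tool_pos: [569.2, -190.3, 128.6]
eef_rot: [-3.138, 0.0, 0.919]
contact_force: [-0.4, 0.0, -1.0]
opening: 0.211
gripper_force: 58.9
```

>>> carry_out([
  [[0,0,0],[0,0,0],0.0],
  [[0,0,0],[0,0,0],0.0],
  [[0,0,0],[0,0,0],0.0],
], force=90)

```text
time_s: 31.15
tool_pos: [570.2, -189.1, 129.9]
eef_rot: [-3.141, 0.0, 0.923]
contact_force: [0.2, 0.8, -1.0]
opening: 0.19
gripper_force: 89.6
```

```bash
python3 held.py
```

```text
t31.20 pos [ 570.2 -189.3  130. ] rpy [-3.141  0.     0.923] F [ 0.2 -0.4  0.5] open 0.190 grip 89.6
mark [280.6 255.4] 91 [17.   0.7 -5.9]
mark [280.3 325.7] 59 [-18.6   0.6  -5.9]
edges [(np.int64(232), -32), (np.int64(233), -60), (np.int64(249), -41), (np.int64(250), -30), (np.int64(260), 52), (np.int64(295), 61), (np.int64(320), -50), (np.int64(321), -90), (np.int64(329), 43), (np.int64(330), 84), (np.int64(337), -40), (np.int64(349), -91), (np.int64(350), -61)] [(241.75, 23.3), (338.75, -25.8)]
turn [-0.     0.    -0.002] shift cm [-0.22  0.07 -0.  ] rows 0.0
```

>>> carry_out([
  [[0,0,0],[-0.2,0.06,0],0.0],
  [[0,0,0],[-0.2,0.06,3],0.0],
  [[0,0,0],[-0.2,0.06,4],0.0],
  [[0,0,0],[-0.2,0.06,4.6],0.0],
  [[0,0,0],[-0.2,0.06,4.6],0.0],
], force=90)

```text
time_s: 31.7
tool_pos: [569.3, -191.9, 83.6]
eef_rot: [-3.14, -0.0, 0.922]
contact_force: [0.1, 0.9, 0.8]
opening: 0.191
gripper_force: 89.7
```

>>> carry_out([
  [[0,0,0],[0,0,0.5],0.0],
  [[0,0,0],[0,0,0.8],0.0],
  [[0,0,0],[0,0,0.8],0.0],
])

```text
time_s: 32.0
tool_pos: [569.4, -192.1, 77.7]
eef_rot: [3.141, -0.0, 0.922]
contact_force: [-0.9, 2.8, 3.0]
opening: 0.195
gripper_force: 90.1
```

>>> carry_out([
  [[0,0,0],[0,0,0.4],0.0],
  [[0,0,0],[0,0,0.8],0.0],
  [[0,0,0],[0,0,1.2],0.0],
  [[0,0,0],[0,0,1.2],0.0],
  [[0,0,0],[0,0,1.2],0.0],
])

```text
time_s: 32.5
tool_pos: [569.4, -192.1, 64.8]
eef_rot: [-3.141, -0.0, 0.922]
contact_force: [-1.3, 2.2, 6.1]
opening: 0.189
gripper_force: 90.4
```

>>> carry_out([
  [[0,0,0],[0,0,0],0.35],
  [[0,0,0],[0,0,0],0.35],
  [[0,0,0],[0,0,0],0.35],
  [[0,0,0],[0,0,-5],0.35],
  [[0,0,0],[0,0,-10],0.35],
])

```text
time_s: 33.0
tool_pos: [568.1, -192.1, 162.4]
eef_rot: [-3.136, 0.001, 0.921]
contact_force: [1.8, -0.6, 0.6]
opening: 0.349
gripper_force: 0.0
```

>>> carry_out([
  [[0,0,0],[0,0,-4],0.35],
  [[0,0,0],[0,0,-6],0.35],
  [[0,0,0],[0,0,-6],0.35],
  [[0,0,0],[0,0,-6],0.35],
])

```text
time_s: 33.4
tool_pos: [569.1, -192.4, 223.9]
eef_rot: [3.142, 0.0, 0.922]
contact_force: [0.6, 0.5, -0.4]
opening: 0.352
gripper_force: 0.0
```

```bash
python3 chk.py w10.png
```

```text
t33.45 pos [ 568.5 -192.   222.8] rpy [-3.139  0.     0.922] F [-0.1  0.6 -0.8] open 0.348 grip 0.0
mark [280.4 175.5] 17 [ 579.9 -179.3   74. ]
mark [280.5 215.8] 25 [ 558.1 -208.3   74. ]
```

>>> carry_out([
  [[0,0,0.49],[10.1,-6.7,0],0.35],
  [[0,0,0.49],[10.1,-6.7,0],0.35],
  [[0,0,0.49],[10.1,-6.7,0],0.35],
  [[0,0,0.49],[10.1,-6.7,0],0.35],
  [[0,0,0.49],[10.1,-6.7,0],0.35],
])

```text
time_s: 33.95
tool_pos: [575.9, -70.1, 221.9]
eef_rot: [-3.139, 0.003, 0.434]
contact_force: [0.0, -0.1, -0.7]
opening: 0.348
gripper_force: 0.0
```

>>> carry_out([
  [[0,0,0.52],[6,-10.5,0],0.35],
  [[0,0,0.52],[6,-10.5,0],0.35],
  [[0,0,0.52],[6,-10.5,0],0.35],
  [[0,0,0.52],[6,-10.5,0],0.35],
  [[0,0,0.52],[6,-10.5,0],0.35],
])

```text
time_s: 34.45
tool_pos: [587.1, 49.4, 222.6]
eef_rot: [3.141, 0.003, -0.086]
contact_force: [-0.6, -0.9, 0.5]
opening: 0.347
gripper_force: 0.0
```

>>> carry_out([
  [[0,0,0],[0,0,0],0.35],
  [[0,0,0],[0,0,0],0.35],
  [[0,0,0],[0,0,0],0.35],
])

```text
time_s: 34.75
tool_pos: [587.6, 48.1, 223.8]
eef_rot: [3.142, 0.0, -0.089]
contact_force: [-0.1, -0.2, 0.0]
opening: 0.348
gripper_force: 0.0
```

```bash
python3 pick.py 617 113; python3 - <<'E'
from h import *
w=cam('wrist');s=cam('scene','s3.png')
for z in (40,80,120,160,200): # where the dark end seen at wrist (175,130) would be, and its scene pixel
    p=onz(w,(175,130),z);print(z,np.round(p[:2]),np.round(proj(s,p)))
cv2.imwrite('pics/s3c.png',cv2.resize(s['image'][150:420,80:400],(711,600))[...,::-1])
E
```

```text
t34.75 pos [587.6  48.1 223.8] rpy [ 3.142  0.    -0.089] F [-0.1 -0.2  0. ] open 0.348 grip 0.0
[547.8 123.6  34.1  20.6 -15.4]
[607.   21.9  32.4  20.  -14.9]
[617.2 113.8  50.5  20.9 -11. ]
pick [617.2 113.8  50.5  20.9 -11. ]
turn [ 0.    -0.     0.102] shift cm [ 2.37 -6.8  18.4 ] rows 4.0
turn [0. 0. 0.] shift cm [  0.     0.   -12.44] rows 2.5
turn [ 0.     0.    -0.558] shift cm [ 0.54 15.47  0.  ] rows 3.7
turn [-0.     0.    -0.558] shift cm [-7.68 13.34  0.  ] rows 3.7
40 [648. 139.] [170. 294.]
80 [651. 127.] [172. 275.]
120 [653. 115.] [174. 255.]
160 [656. 103.] [176. 234.]
200 [659.  91.] [178. 211.]
```

View pics/s3c.png

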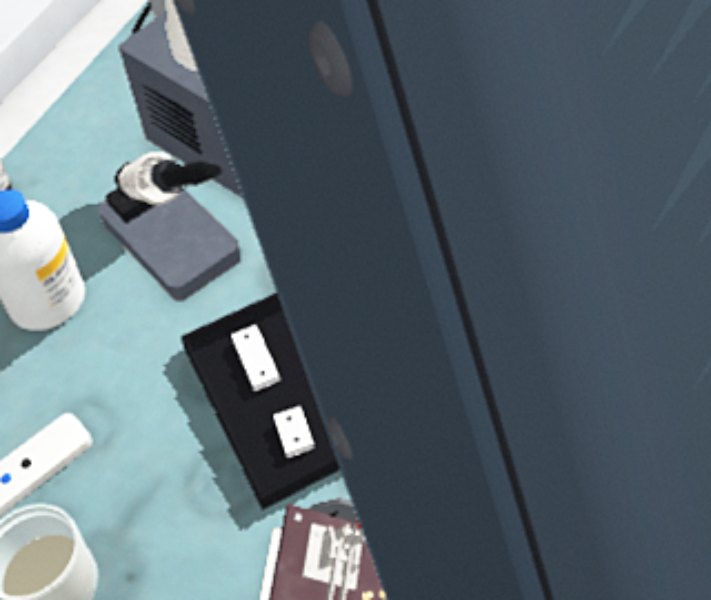

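The black iron handle ends at about (657,99,172). That is too close for a straight-down grasp of the last blank at (617,114). I'll turn the hand half round, lean it back, grip the blank by its near end, drag it clear, and then take it normally.

>>> carry_out([
  [[0,0,-0.61],[-5,0,-2],0.35],
  [[0,0,-0.61],[-5,0,-2],0.35],
  [[0,0,-0.61],[-5,0,-2],0.35],
  [[0,0,-0.61],[-5,0,-2],0.35],
  [[0,0,-0.61],[-5,0,-2],0.35],
])

```text
time_s: 35.4
tool_pos: [537.8, 53.3, 244.4]
eef_rot: [3.141, -0.0, 0.522]
contact_force: [0.1, 0.2, 0.6]
opening: 0.35
gripper_force: 0.0
```

>>> carry_out([
  [[0,0,-0.61],[0,0,0],0.35],
  [[0,0,-0.61],[0,0,0],0.35],
  [[0,0,-0.61],[0,0,0],0.35],
  [[0,0,-0.61],[0,0,0],0.35],
  [[0,0,-0.61],[0,0,0],0.35],
])

```text
time_s: 35.9
tool_pos: [537.8, 53.4, 244.1]
eef_rot: [3.142, -0.0, 1.129]
contact_force: [-0.4, 0.1, 0.4]
opening: 0.347
gripper_force: 0.0
```

>>> carry_out([
  [[0,0,-0.61],[0,0,0],0.35],
  [[0,0,-0.61],[0,0,0],0.35],
  [[0,0,-0.61],[0,0,0],0.35],
  [[0,0,-0.61],[0,0,0],0.35],
  [[0,0,-0.61],[0,0,0],0.35],
])

```text
time_s: 36.4
tool_pos: [537.8, 53.4, 244.1]
eef_rot: [-3.142, -0.0, 1.738]
contact_force: [-0.1, 0.3, -0.2]
opening: 0.352
gripper_force: 0.0
```

>>> carry_out([
  [[0,0,-0.61],[0,0,0],0.35],
  [[0,0,-0.61],[0,0,0],0.35],
  [[0,0,-0.61],[0,0,0],0.35],
  [[0,0,-0.61],[0,0,0],0.35],
  [[0,0,-0.61],[0,0,0],0.35],
])

```text
time_s: 36.9
tool_pos: [537.8, 53.5, 244.1]
eef_rot: [3.142, 0.0, 2.347]
contact_force: [0.5, 0.1, -0.0]
opening: 0.35
gripper_force: 0.0
```

>>> carry_out([
  [[0,0,-0.6],[0,0,0],0.35],
  [[0,0,-0.6],[0,0,0],0.35],
  [[0,0,-0.6],[0,0,0],0.35],
  [[0,0,-0.6],[0,0,0],0.35],
  [[0,0,-0.6],[0,0,0],0.35],
])

```text
time_s: 37.4
tool_pos: [537.8, 53.5, 244.1]
eef_rot: [3.142, -0.0, 2.946]
contact_force: [1.1, -0.1, 0.3]
opening: 0.348
gripper_force: 0.0
```

>>> carry_out([
  [[0,-0.1,0],[0,0,0],0.35],
  [[0,-0.2,0],[0,0,0],0.35],
  [[0,-0.2,0],[0,0,0],0.35],
  [[0,-0.2,0],[0,0,0],0.35],
  [[0,-0.2,0],[0,0,0],0.35],
])

```text
time_s: 37.9
tool_pos: [539.3, 53.2, 244.7]
eef_rot: [3.141, 0.201, 2.949]
contact_force: [-0.0, -1.0, 0.4]
opening: 0.353
gripper_force: 0.0
```

```bash
python3 - <<'E'
from h import *
st();s=env.observe();p=s['tool_pos'];rr=R.from_euler('xyz',s['eef_rot'])
print('tool axes\n',np.round(rr.as_matrix(),2), 'yaw of x',np.degrees(np.arctan2(rr.as_matrix()[1,0],rr.as_matrix()[0,0])))
a=np.radians(-10.5);c=np.array([617.2,114.4]);e=c-13*np.array([np.cos(a),np.sin(a)])
for z in (60,10): print(e,np.round(rr.inv().apply(np.r_[e,z]-p)/10,2))
d=np.array([-60,-35,0]);print('drag',np.round(rr.inv().apply(d)/10,2))
print('up',np.round(rr.inv().apply([0,0,100])/10,2))
E
```

```text
t37.90 pos [539.3  53.2 244.7] rpy [3.141 0.201 2.949] F [-0.  -1.   0.4] open 0.353 grip 0.0
tool axes
 [[-0.96  0.19  0.2 ]
 [ 0.19  0.98 -0.04]
 [-0.2   0.   -0.98]] yaw of x 168.96965065060894
[604.4176862  116.76906183] [-1.39  7.47 19.13]
[604.4176862  116.76906183] [-0.39  7.47 24.03]
drag [ 5.11 -4.58 -1.04]
up [-2.    0.01 -9.8 ]
```

>>> carry_out([
  [[0,0,0],[-1.4,7.5,19],0.35],
  [[0,0,0],[-1.4,7.5,19],0.35],
  [[0,0,0],[-1.4,7.5,19],0.35],
  [[0,0,0],[-1.4,7.5,19],0.35],
  [[0,0,0],[-1.4,7.5,19],0.35],
], force=40)

```text
time_s: 38.4
tool_pos: [600.9, 118.3, 52.5]
eef_rot: [-3.139, 0.188, 2.952]
contact_force: [-0.8, -0.1, 0.6]
opening: 0.354
gripper_force: 0.0
```

>>> carry_out([
  [[0,0,0],[0.4,0,2],0.35],
  [[0,0,0],[0.8,0,4],0.35],
  [[0,0,0],[1.0,0,5],0.35],
  [[0,0,0],[1.0,0,5],0.35],
  [[0,0,0],[1.0,0,5],0.35],
])

```text
time_s: 38.9
tool_pos: [603.7, 117.1, 11.0]
eef_rot: [3.141, 0.202, 2.951]
contact_force: [0.6, -0.4, 0.2]
opening: 0.348
gripper_force: 0.0
```

>>> carry_out([
  [[0,0,0],[0,0,0],0.0],
  [[0,0,0],[0,0,0],0.0],
  [[0,0,0],[0,0,0],0.0],
  [[0,0,0],[0,0,0],0.0],
])

```text
time_s: 39.3
tool_pos: [603.8, 117.3, 11.5]
eef_rot: [3.141, 0.203, 2.952]
contact_force: [-1.3, -1.6, 6.4]
opening: 0.203
gripper_force: 39.5
```

>>> carry_out([
  [[0,0,0],[-0.1,0,-0.4],0.0],
  [[0,0,0],[1.5,-2,-0.7],0.0],
  [[0,0,0],[3.0,-4,-1.0],0.0],
  [[0,0,0],[4.5,-5.9,-1.3],0.0],
  [[0,0,0],[4.5,-5.9,-1.3],0.0],
])

```text
time_s: 39.8
tool_pos: [541.9, 67.2, 13.2]
eef_rot: [-3.141, 0.194, 2.95]
contact_force: [0.6, 0.4, -0.6]
opening: 0.207
gripper_force: 39.1
```

>>> carry_out([
  [[0,0,0],[0.08,0,0.35],0.0],
  [[0,0,0],[0.08,0,0.35],0.35],
  [[0,0,0],[0.08,0,0.35],0.35],
  [[0,0,0],[-0.7,0,-4],0.35],
  [[0,0,0],[-1.7,0,-9],0.35],
])

```text
time_s: 40.3
tool_pos: [543.6, 69.1, 102.2]
eef_rot: [-3.141, 0.194, 2.953]
contact_force: [1.5, -1.0, 0.3]
opening: 0.351
gripper_force: 0.0
```

>>> carry_out([
  [[0,0.1,0],[-1,0,-5],0.35],
  [[0,0.2,0],[-2.4,0,-12],0.35],
  [[0,0.2,0],[-2.4,0,-12],0.35],
  [[0,0.2,0],[-2.4,0,-12],0.35],
  [[0,0.2,0],[-2.4,0,-12],0.35],
])

```text
time_s: 40.8
tool_pos: [545.5, 69.0, 227.7]
eef_rot: [3.141, 0.004, 2.953]
contact_force: [0.4, 0.4, -0.6]
opening: 0.347
gripper_force: 0.0
```

```bash
python3 - <<'E'
from wb import *
st();d=cam('wrist')
for b in wbars(d):print(np.round(b,1))
E
```

```text
t40.80 pos [545.5  69.  227.7] rpy [3.141 0.004 2.953] F [ 0.4  0.4 -0.6] open 0.347 grip 0.0
[ 830.1 -131.1   57.    23.   -48. ]
[803.3 -21.8  46.5  18.4 -74.1]
[604.8  22.6  33.9  19.8 -15.3]
[557.7  65.3  49.9  19.9 -10.8]
[545.6 124.2  32.3  20.8 -15.3]
```

>>> carry_out([
  [[0,0,0],[0,0,0],0.35],
  [[0,0,0],[0,0,0],0.35],
  [[0,0,0],[0,0,0],0.35],
])

```text
time_s: 41.15
tool_pos: [543.4, 68.7, 225.2]
eef_rot: [-3.141, -0.003, 2.952]
contact_force: [0.3, 1.1, -0.0]
opening: 0.351
gripper_force: 0.0
```

```bash
python3 - <<'E'
from wb import *
st();d=cam('wrist');b=[b for b in wbars(d) if np.hypot(b[0]-558,b[1]-65)<25][0];print(np.round(b,1))
s=env.observe();p=s['tool_pos'];x,y,a=b[0],b[1],180+b[4]
go(x,y,40,a,p,np.degrees(s['eef_rot'][2]))
P=[(x,y,130,a),(560,0,130,a-37),(565,-100,130,a-74),(569.3,-191.5,130,a-107),(569.3,-191.5,130,53)]
for i in range(4): go(*P[i+1],P[i][:3],P[i][3])
E
```

```text
t41.15 pos [543.4  68.7 225.2] rpy [-3.141e+00 -3.000e-03  2.952e+00] F [ 0.3  1.1 -0. ] open 0.351 grip 0.0
[557.9  64.9  50.   19.  -10.4]
turn [ 0.     0.    -0.008] shift cm [-1.48 -0.1  18.54] rows 3.7
turn [ 0.    -0.     0.646] shift cm [-1.37 -6.35 -0.  ] rows 4.3
turn [ 0.    -0.     0.646] shift cm [-7.7 -6.4 -0. ] rows 4.3
turn [-0.    -0.     0.576] shift cm [-9.15 -0.47 -0.  ] rows 3.8
turn [ 0.    -0.     0.168] shift cm [0. 0. 0.] rows 1.1
```

>>> carry_out([
  [[0,0,0],[-1.5,-0.15,10],0.35],
  [[0,0,0],[-1.5,-0.15,14],0.35],
  [[0,0,0],[-1.5,-0.15,18.4],0.35],
  [[0,0,0],[-1.5,-0.15,18.4],0.35],
  [[0,0,0],[-1.5,-0.15,18.4],0.35],
], force=60)

```text
time_s: 41.7
tool_pos: [554.7, 64.4, 37.4]
eef_rot: [-3.14, -0.011, 2.951]
contact_force: [-0.4, 0.1, 1.0]
opening: 0.348
gripper_force: 0.0
```

>>> carry_out([
  [[0,0,0],[0,0,1],0.35],
  [[0,0,0],[0,0,2.5],0.35],
  [[0,0,0],[0,0,3.4],0.35],
  [[0,0,0],[0,0,3.4],0.35],
  [[0,0,0],[0,0,3.4],0.35],
])

```text
time_s: 42.2
tool_pos: [559.5, 64.3, 9.6]
eef_rot: [3.141, 0.003, 2.952]
contact_force: [-0.3, -0.9, 3.7]
opening: 0.354
gripper_force: 1.6
```

>>> carry_out([
  [[0,0,0],[0,0,-4],0.35],
  [[0,0,0],[0,0,-9],0.35],
  [[0,0,0],[0,0,-13],0.35],
  [[0,0,0],[0,0,-13],0.35],
  [[0,0,0],[0,0,-13],0.35],
])

```text
time_s: 42.7
tool_pos: [559.3, 64.3, 140.0]
eef_rot: [3.141, 0.003, 2.952]
contact_force: [-0.1, -0.6, 0.3]
opening: 0.35
gripper_force: 0.0
```

>>> carry_out([
  [[0,0,0],[0,0,0],0.35],
  [[0,0,0],[0,0,0],0.35],
  [[0,0,0],[0,0,0],0.35],
])

```text
time_s: 43.0
tool_pos: [557.7, 64.3, 137.0]
eef_rot: [-3.141, -0.003, 2.952]
contact_force: [-0.4, 0.5, -0.1]
opening: 0.348
gripper_force: 0.0
```

```bash
python3 - <<'E'
from wb import *
st();d=cam('wrist','w11.png')
for b in wbars(d):print(np.round(b,1))
for z in (13,): print([np.round(proj(d,[x,y,z])) for x,y in((558,65),(605,22),(546,124))])
im=np.clip(255*(d['image']/110.)**0.7,0,255).astype(np.uint8)
u=np.round(proj(d,[558,65,4])).astype(int);x0,y0=max(0,u[0]-130),max(0,u[1]-95);x0=min(x0,300);y0=min(y0,230);print(x0,y0)
cv2.imwrite('pics/w11c.png',cv2.resize(im[y0:y0+190,x0:x0+260],(800,585),interpolation=cv2.INTER_CUBIC)[...,::-1])
E
```

```text
t43.00 pos [557.7  64.3 137. ] rpy [-3.141e+00 -3.000e-03  2.952e+00] F [-0.4  0.5 -0.1] open 0.348 grip 0.0
[ 693.5 -226.3   42.1   21.8  -25. ]
[ 673.5 -200.9   53.1   22.2   14.7]
[ 581.4 -176.    46.5   17.9  -66.4]
[604.2  23.2  34.2  19.3 -13.3]
[558.   65.2  50.7  19.6 -10.8]
[545.5 123.9  32.6  21.2 -15.4]
[array([282., 203.]), array([242., 265.]), array([354., 175.])]
152 105
```

View pics/w11c.png

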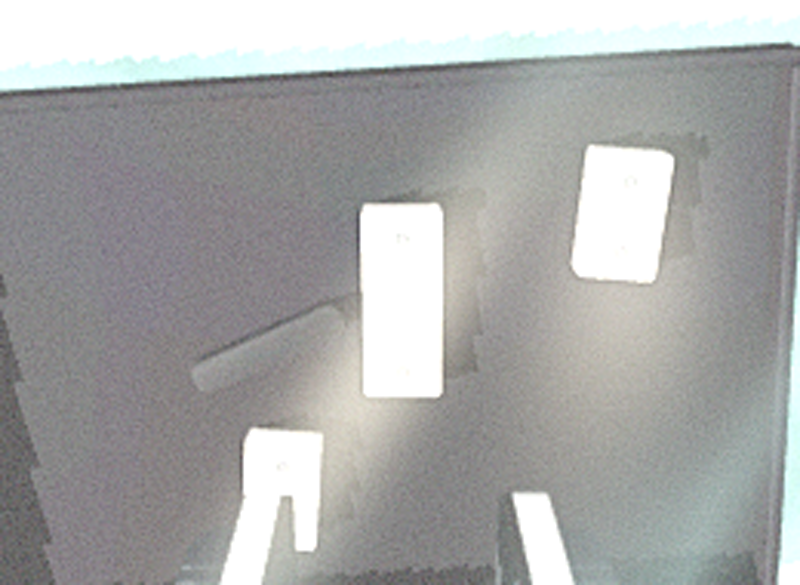

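The sleeve lies against the blank's -y side, and a finger was standing on it. I'll grip nearer the other end, shift the blank 20 mm clear of the sleeve and take it again.

>>> carry_out([
  [[0,0,0],[1.15,0.02,5],0.35],
  [[0,0,0],[1.15,0.02,9.5],0.35],
  [[0,0,0],[1.15,0.02,12],0.35],
  [[0,0,0],[1.15,0.02,12.8],0.35],
  [[0,0,0],[1.15,0.02,12.8],0.35],
], force=40)

```text
time_s: 43.55
tool_pos: [546.6, 66.6, 9.1]
eef_rot: [-3.141, -0.003, 2.952]
contact_force: [-0.2, -0.1, 1.0]
opening: 0.35
gripper_force: 0.0
```

>>> carry_out([
  [[0,0,0],[0,0,0],0.35],
  [[0,0,0],[0,0,0],0.0],
  [[0,0,0],[0,0,0],0.0],
  [[0,0,0],[0,0,0],0.0],
  [[0,0,0],[0,0,0],0.0],
])

```text
time_s: 44.05
tool_pos: [548.7, 66.6, 12.0]
eef_rot: [3.141, 0.003, 2.952]
contact_force: [0.9, 0.0, 5.6]
opening: 0.193
gripper_force: 40.5
```

>>> carry_out([
  [[0,0,0],[0,0,-0.4],0.0],
  [[0,0,0],[1.0,0.3,-0.4],0.0],
  [[0,0,0],[2.2,0.6,-0.4],0.0],
  [[0,0,0],[2.2,0.6,-0.4],0.0],
  [[0,0,0],[2.2,0.6,0],0.0],
])

```text
time_s: 44.55
tool_pos: [525.4, 77.3, 11.5]
eef_rot: [-3.142, -0.002, 2.952]
contact_force: [-7.8, 3.0, 47.3]
opening: 0.198
gripper_force: 47.9
```

>>> carry_out([
  [[0,0,0],[0,0,0],0.35],
  [[0,0,0],[0,0,0],0.35],
  [[0,0,0],[-1,0,-4],0.35],
  [[0,0,0],[-2.6,0,-9],0.35],
  [[0,0,0],[-2.6,0,-13],0.35],
])

```text
time_s: 45.05
tool_pos: [555.0, 71.2, 141.9]
eef_rot: [3.141, 0.003, 2.951]
contact_force: [0.9, -0.0, 0.7]
opening: 0.349
gripper_force: 0.0
```

>>> carry_out([
  [[0,0,0],[0,0,-8],0.35],
  [[0,0,0],[0,0,-8],0.35],
  [[0,0,0],[0,0,-8],0.35],
  [[0,0,0],[0,0,-8],0.35],
  [[0,0,0],[0,0,-8],0.35],
])

```text
time_s: 45.55
tool_pos: [551.2, 71.8, 218.7]
eef_rot: [-3.141, -0.004, 2.952]
contact_force: [0.4, 0.6, 0.5]
opening: 0.349
gripper_force: 0.0
```

```bash
cat > p5.py <<'E'
from wb import *
st();d=cam('wrist');W=wbars(d);[print(np.round(b,1)) for b in W if b[1]>-50 and b[0]<700];b=[b for b in W if b[2]>42 and np.hypot(b[0]-540,b[1]-68)<50][0]
s=env.observe();p=s['tool_pos'];x,y,a=b[0],b[1],180+b[4];t=R.from_euler('xyz',s['eef_rot'])
# sleeve: slightly brighter/darker than the floor, left of the bar
g=cv2.GaussianBlur(cv2.cvtColor(d['image'],cv2.COLOR_RGB2GRAY),(0,0),1.2).astype(float);u=np.round(proj(d,[x,y,13])).astype(int)
print('bar px',u,'profile left of bar, rows=along bar:')
for dx in (-22,-16,-12): 
    q=[onz(d,(u[0]+dx,r),4) for r in range(u[1]-25,u[1]+45,5)]
    print(dx,[int(g[r,u[0]+dx]) for r in range(u[1]-25,u[1]+45,5)])
go(x,y,40,a,p,np.degrees(s['eef_rot'][2]))
P=[(x,y,130,a),(560,0,130,a-37),(565,-100,130,a-74),(569.3,-191.5,130,a-107),(569.3,-191.5,130,53)]
for i in range(4): go(*P[i+1],P[i][:3],P[i][3])
E
python3 p5.py
```

```text
t45.55 pos [551.2  71.8 218.7] rpy [-3.141 -0.004  2.952] F [0.4 0.6 0.5] open 0.349 grip 0.0
[604.9  22.6  33.9  19.9 -15. ]
[545.7 124.2  32.3  20.7 -15.1]
[535.   75.   49.6  19.9 -10.3]
bar px [281 164] profile left of bar, rows=along bar:
-22 [39, 39, 40, 39, 39, 38, 39, 39, 39, 38, 37, 41, 40, 42]
-16 [39, 39, 39, 39, 39, 39, 40, 39, 39, 36, 31, 42, 44, 47]
-12 [51, 55, 55, 51, 45, 44, 44, 44, 43, 45, 42, 46, 48, 52]
turn [ 0.    0.   -0.01] shift cm [ 1.64  0.02 17.84] rows 3.6
turn [ 0.    -0.     0.646] shift cm [-3.8  -6.94 -0.  ] rows 4.3
turn [ 0.    -0.     0.646] shift cm [-7.69 -6.41 -0.  ] rows 4.3
turn [ 0.    -0.     0.576] shift cm [-9.15 -0.48 -0.  ] rows 3.8
turn [ 0.    -0.     0.169] shift cm [0. 0. 0.] rows 1.1
```

>>> carry_out([
  [[0,0,-0.01],[1.65,-0.05,10],0.35],
  [[0,0,-0.01],[1.65,-0.05,14],0.35],
  [[0,0,-0.01],[1.65,-0.05,17.8],0.35],
  [[0,0,-0.01],[1.65,-0.05,17.8],0.35],
  [[0,0,-0.01],[1.65,-0.05,17.8],0.35],
], force=60)

```text
time_s: 46.1
tool_pos: [531.2, 74.6, 37.1]
eef_rot: [-3.14, -0.013, 2.962]
contact_force: [-0.9, -0.1, -0.0]
opening: 0.349
gripper_force: 0.0
```

>>> carry_out([
  [[0,0,0],[0,0,1],0.35],
  [[0,0,0],[0,0,2.5],0.35],
  [[0,0,0],[0,0,3.2],0.35],
  [[0,0,0],[0,0,3.2],0.35],
  [[0,0,0],[0,0,3.2],0.35],
])

```text
time_s: 46.6
tool_pos: [536.9, 74.4, 11.4]
eef_rot: [3.141, 0.002, 2.962]
contact_force: [-0.8, 0.2, -0.2]
opening: 0.348
gripper_force: 0.0
```

>>> carry_out([
  [[0,0,0],[0.1,0,0.4],0.35],
  [[0,0,0],[0.1,0,0.4],0.35],
  [[0,0,0],[0.1,0,0.4],0.35],
])

```text
time_s: 46.9
tool_pos: [535.2, 74.6, 6.7]
eef_rot: [3.142, 0.0, 2.962]
contact_force: [-0.3, 0.3, 0.4]
opening: 0.351
gripper_force: 0.0
```

>>> carry_out([
  [[0,0,0],[0,0,-0.05],0.0],
  [[0,0,0],[0,0,-0.05],0.0],
  [[0,0,0],[0,0,-0.05],0.0],
  [[0,0,0],[0,0,-0.05],0.0],
  [[0,0,0],[0,0,-0.05],0.0],
], force=60)

```text
time_s: 47.4
tool_pos: [535.3, 74.6, 7.3]
eef_rot: [3.142, 0.0, 2.962]
contact_force: [0.3, 0.1, 5.0]
opening: 0.21
gripper_force: 59.3
```

>>> carry_out([
  [[0,0,0],[0,0,-4],0.0],
  [[0,0,0],[0,0,-8],0.0],
  [[0,0,0],[0,0,-12.4],0.0],
  [[0,0,0],[0,0,-12.4],0.0],
  [[0,0,0],[0,0,-12.4],0.0],
])

```text
time_s: 47.9
tool_pos: [535.5, 74.6, 131.7]
eef_rot: [3.141, 0.002, 2.962]
contact_force: [-0.2, 0.4, -0.5]
opening: 0.204
gripper_force: 58.8
```

>>> carry_out([
  [[0,0,0.65],[-3.8,-6.9,0],0.0],
  [[0,0,0.65],[-3.8,-6.9,0],0.0],
  [[0,0,0.65],[-3.8,-6.9,0],0.0],
  [[0,0,0.65],[-3.8,-6.9,0],0.0],
  [[0,0,0.65],[-3.8,-6.9,0],0.0],
])

```text
time_s: 48.4
tool_pos: [558.5, -0.3, 128.4]
eef_rot: [-3.139, -0.004, 2.307]
contact_force: [0.6, -0.3, -0.9]
opening: 0.204
gripper_force: 58.9
```

>>> carry_out([
  [[0,0,0.65],[-7.7,-6.4,0],0.0],
  [[0,0,0.65],[-7.7,-6.4,0],0.0],
  [[0,0,0.65],[-7.7,-6.4,0],0.0],
  [[0,0,0.65],[-7.7,-6.4,0],0.0],
  [[0,0,0.65],[-7.7,-6.4,0],0.0],
])

```text
time_s: 48.9
tool_pos: [563.2, -100.4, 128.3]
eef_rot: [-3.137, -0.002, 1.657]
contact_force: [-0.3, -0.2, 0.0]
opening: 0.208
gripper_force: 58.9
```

>>> carry_out([
  [[0,0,0.57],[-9.1,-0.5,0],0.0],
  [[0,0,0.57],[-9.1,-0.5,0],0.0],
  [[0,0,0.57],[-9.1,-0.5,0],0.0],
  [[0,0,0.57],[-9.1,-0.5,0],0.0],
  [[0,0,0.57],[-9.1,-0.5,0],0.0],
])

```text
time_s: 49.4
tool_pos: [566.6, -191.0, 128.4]
eef_rot: [-3.137, -0.0, 1.091]
contact_force: [-0.3, 0.5, -0.4]
opening: 0.208
gripper_force: 58.9
```

>>> carry_out([
  [[0,0,0.1],[0,0,0],0.0],
  [[0,0,0.17],[0,0,0],0.0],
  [[0,0,0.17],[0,0,0],0.0],
  [[0,0,0.17],[0,0,0],0.0],
  [[0,0,0.17],[0,0,0],0.0],
], force=90)

```text
time_s: 49.9
tool_pos: [567.9, -190.9, 130.4]
eef_rot: [-3.141, 0.0, 0.924]
contact_force: [0.0, 0.0, 0.1]
opening: 0.191
gripper_force: 89.5
```

```bash
python3 held.py
```

```text
t49.95 pos [ 568.  -191.   130.6] rpy [-3.141  0.     0.924] F [ 0.3 -0.2  0.2] open 0.191 grip 89.5
mark [280.4 250.6] 89 [19.1  0.6 -5.9]
mark [280.4 321.6] 62 [-16.4   0.7  -5.9]
edges [(np.int64(228), -50), (np.int64(229), -39), (np.int64(245), -66), (np.int64(255), 38), (np.int64(256), 45), (np.int64(293), 29), (np.int64(294), 55), (np.int64(316), -48), (np.int64(317), -88), (np.int64(325), 39), (np.int64(326), 83), (np.int64(333), -30), (np.int64(342), 29), (np.int64(346), -134)] [(241.75, 23.2), (338.75, -25.9)]
turn [-0.001  0.    -0.002] shift cm [ 0.04  0.14 -0.  ] rows 0.0
```

>>> carry_out([
  [[0,0,0],[-0.17,0.12,0],0.0],
  [[0,0,0],[-0.17,0.12,3],0.0],
  [[0,0,0],[-0.17,0.12,4],0.0],
  [[0,0,0],[-0.17,0.12,4.6],0.0],
  [[0,0,0],[-0.17,0.12,4.6],0.0],
], force=90)

```text
time_s: 50.45
tool_pos: [568.0, -193.0, 84.5]
eef_rot: [-3.14, -0.0, 0.922]
contact_force: [1.1, 1.3, 0.3]
opening: 0.193
gripper_force: 89.5
```

>>> carry_out([
  [[0,0,0],[0,0,0.5],0.0],
  [[0,0,0],[0,0,0.8],0.0],
  [[0,0,0],[0,0,0.8],0.0],
])

```text
time_s: 50.75
tool_pos: [568.5, -193.2, 79.9]
eef_rot: [3.14, -0.0, 0.922]
contact_force: [-2.0, 2.6, 13.5]
opening: 0.195
gripper_force: 91.2
```

>>> carry_out([
  [[0,0,0],[0,0,0.4],0.0],
  [[0,0,0],[0,0,0.8],0.0],
  [[0,0,0],[0,0,1.25],0.0],
  [[0,0,0],[0,0,1.25],0.0],
  [[0,0,0],[0,0,1.25],0.0],
])

```text
time_s: 51.25
tool_pos: [568.5, -193.2, 65.7]
eef_rot: [3.141, -0.0, 0.922]
contact_force: [-1.2, 1.9, 6.7]
opening: 0.188
gripper_force: 90.3
```

>>> carry_out([
  [[0,0,0],[0,0,0.12],0.0],
  [[0,0,0],[0,0,0.12],0.0],
  [[0,0,0],[0,0,0.12],0.0],
])

```text
time_s: 51.55
tool_pos: [568.5, -193.2, 64.4]
eef_rot: [3.141, -0.0, 0.922]
contact_force: [-0.3, 2.7, 6.1]
opening: 0.19
gripper_force: 90.2
```

>>> carry_out([
  [[0,0,0],[0,0,0],0.35],
  [[0,0,0],[0,0,0],0.35],
  [[0,0,0],[0,0,0],0.35],
  [[0,0,0],[0,0,-5],0.35],
  [[0,0,0],[0,0,-10],0.35],
])

```text
time_s: 52.05
tool_pos: [566.7, -192.8, 161.5]
eef_rot: [-3.135, 0.001, 0.922]
contact_force: [0.7, -1.2, 0.7]
opening: 0.344
gripper_force: 0.0
```

>>> carry_out([
  [[0,0,0],[0,0,-4],0.35],
  [[0,0,0],[0,0,-6],0.35],
  [[0,0,0],[0,0,-6],0.35],
  [[0,0,0],[0,0,-6],0.35],
])

```text
time_s: 52.45
tool_pos: [567.8, -193.3, 223.0]
eef_rot: [-3.141, 0.0, 0.922]
contact_force: [0.4, 0.0, -0.1]
opening: 0.351
gripper_force: 0.0
```

```bash
python3 chk.py w12.png; python3 - <<'E'
from h import *
t=cam('top','t12.png')
from bars import bars
for b in bars(t):print(np.round(b,1))
# difference between magazine views before/after
a=cv2.imread('pics/w10.png')[150:260,230:330].astype(int);b=cv2.imread('pics/w12.png')[150:260,230:330].astype(int);print(np.abs(a-b).mean())
d=cam('wrist');st()
p=np.array(onz(d,proj(d,[0,0,0]),0)) if 0 else None
g=cv2.cvtColor(d['image'],cv2.COLOR_RGB2GRAY);n,l,q,c=cv2.connectedComponentsWithStats((g<60).astype(np.uint8))
for i in range(1,n):
    w=onz(d,c[i],107)
    if 30<q[i,4]<900 and np.hypot(w[0]-465,w[1]+213)<40: print('knob cand',np.round(c[i]),q[i],np.round(w))
E
```

```text
t52.50 pos [ 567.2 -192.9  221.9] rpy [-3.139  0.     0.922] F [ 0.4  0.2 -0.1] open 0.348 grip 0.0
mark [281.  173.5] 16 [ 580.2 -179.    74. ]
mark [281.1 214.2] 24 [ 558.3 -208.    74. ]
[462.6 150.5  77.9  19.   58.2]
[606.3  22.7  29.1  18.5 -14.5]
[665.6 234.8  57.   12.8 -79.5]
8.951181818181817
t52.60 pos [ 567.  -192.8  221.2] rpy [-3.138e+00  1.000e-03  9.220e-01] F [ 0.1 -0.6 -0.1] open 0.350 grip 0.0
knob cand [198. 294.] [189 281  19  27 339] [ 465. -213.  107.]
```

All five are caught, with the last one's marks level with the earlier ones. Next I close the cover.

```bash
python3 - <<'E'
from h import *
P=[(567,-193,221,53),(535,-190,200,90),(500,-200,175,127),(465.5,-213.5,150,163)]
for i in range(3): go(*P[i+1],P[i][:3],P[i][3])
E
```

```text
turn [ 0.     0.    -0.646] shift cm [-1.69 -2.74  2.1 ] rows 4.3
turn [ 0.     0.    -0.646] shift cm [-1.  -3.5  2.5] rows 4.3
turn [-0.     0.    -0.628] shift cm [ 1.   -3.57  2.5 ] rows 4.2
```

>>> carry_out([
  [[0,0,-0.65],[-1.7,-2.7,2.1],0.3],
  [[0,0,-0.65],[-1.7,-2.7,2.1],0.3],
  [[0,0,-0.65],[-1.7,-2.7,2.1],0.3],
  [[0,0,-0.65],[-1.7,-2.7,2.1],0.3],
  [[0,0,-0.65],[-1.7,-2.7,2.1],0.3],
])

```text
time_s: 53.1
tool_pos: [535.5, -190.1, 200.5]
eef_rot: [-3.139, -0.002, 1.575]
contact_force: [1.2, -0.0, 0.4]
opening: 0.297
gripper_force: 0.0
```

>>> carry_out([
  [[0,0,-0.65],[-1,-3.5,2.5],0.3],
  [[0,0,-0.65],[-1,-3.5,2.5],0.3],
  [[0,0,-0.65],[-1,-3.5,2.5],0.3],
  [[0,0,-0.65],[-1,-3.5,2.5],0.3],
  [[0,0,-0.65],[-1,-3.5,2.5],0.3],
])

```text
time_s: 53.6
tool_pos: [500.5, -200.2, 175.6]
eef_rot: [-3.14, -0.003, 2.225]
contact_force: [0.9, 0.4, 0.6]
opening: 0.303
gripper_force: 0.0
```

>>> carry_out([
  [[0,0,-0.63],[1,-3.6,2],0.3],
  [[0,0,-0.63],[1,-3.6,2],0.3],
  [[0,0,-0.63],[1,-3.6,2],0.3],
  [[0,0,-0.63],[1,-3.6,2],0.3],
  [[0,0,-0.63],[1,-3.6,2],0.3],
])

```text
time_s: 54.1
tool_pos: [465.8, -214.0, 155.8]
eef_rot: [3.14, -0.003, 2.855]
contact_force: [0.4, -0.6, 0.1]
opening: 0.299
gripper_force: 0.0
```

>>> carry_out([
  [[0,0,0],[0,0,0],0.3],
  [[0,0,0],[0,0,0],0.3],
  [[0,0,0],[0,0,0],0.3],
])

```text
time_s: 54.4
tool_pos: [466.4, -214.2, 156.7]
eef_rot: [3.141, -0.001, 2.851]
contact_force: [-0.2, -0.4, -0.4]
opening: 0.3
gripper_force: 0.0
```

```bash
python3 - <<'E'
from h import *
st();d=cam('wrist','w13.png');s=env.observe()
g=cv2.cvtColor(d['image'],cv2.COLOR_RGB2GRAY);n,l,q,c=cv2.connectedComponentsWithStats((g<60).astype(np.uint8))
for i in range(1,n):
    w=onz(d,c[i],107)
    if 100<q[i,4]<6000 and np.hypot(w[0]-465,w[1]+213)<45: print('knob cand',np.round(c[i]),q[i],np.round(w))
go(465.5,-213.5,102,163)
E
```

```text
t54.40 pos [ 466.4 -214.2  156.7] rpy [ 3.141e+00 -1.000e-03  2.851e+00] F [-0.2 -0.4 -0.4] open 0.300 grip 0.0
knob cand [288. 242.] [278 225  16  29 222] [ 469. -211.  107.]
turn [ 0.    -0.001  0.007] shift cm [0.11 0.04 5.49] rows 1.1
```

>>> carry_out([
  [[0,0,0],[-0.1,0.3,0],0.3],
  [[0,0,0],[-0.1,0.3,2],0.3],
  [[0,0,0],[-0.1,0.3,3.5],0.3],
  [[0,0,0],[-0.1,0.3,5.4],0.3],
  [[0,0,0],[-0.1,0.3,5.4],0.3],
])

```text
time_s: 54.95
tool_pos: [467.3, -210.7, 101.5]
eef_rot: [3.14, -0.004, 2.852]
contact_force: [-0.8, 0.1, -0.3]
opening: 0.301
gripper_force: 0.0
```

>>> carry_out([
  [[0,0,0.14],[-0.07,1.05,0],0.3],
  [[0,0,0.28],[-0.29,2.07,0],0.3],
  [[0,0,0.42],[-0.65,3.06,0],0.3],
  [[0,0,0.56],[-1.14,3.98,0],0.3],
  [[0,0,0.7],[-1.76,4.83,0],0.3],
])

```text
time_s: 55.45
tool_pos: [499.2, -170.1, 104.0]
eef_rot: [-3.141, 0.0, 2.146]
contact_force: [-0.3, -0.5, -0.4]
opening: 0.305
gripper_force: 0.4
```

```bash
python3 - <<'E'
from h import *
st();p=env.observe()['tool_pos'];v=p[:2]-np.array([539,-231]);print(np.hypot(*v),np.degrees(np.arctan2(v[1],v[0])))
E
```

```text
t55.45 pos [ 499.2 -170.1  104. ] rpy [-3.141  0.     2.146] F [-0.3 -0.5 -0.4] open 0.305 grip 0.4
72.70730758109002 123.1703731853378
```

>>> carry_out([
  [[0,0,0.14],[-0.03,1.05,0],0.3],
  [[0,0,0.28],[-0.2,2.07,0],0.3],
  [[0,0,0.42],[-0.5,3.06,0],0.3],
  [[0,0,0.56],[-1.0,3.98,0],0.3],
  [[0,0,0.7],[-1.6,4.83,0],0.3],
])

```text
time_s: 55.95
tool_pos: [548.7, -157.2, 104.2]
eef_rot: [3.142, 0.0, 1.447]
contact_force: [-0.7, -0.4, -0.3]
opening: 0.301
gripper_force: 0.4
```

>>> carry_out([
  [[0,0,0.14],[-0.07,1.05,0],0.3],
  [[0,0,0.28],[-0.29,2.07,0],0.3],
  [[0,0,0.4],[-0.59,2.92,0],0.3],
  [[0,0,0.45],[-0.75,3.26,0],0.3],
  [[0,0,0.45],[-0.75,3.26,0],0.3],
])

```text
time_s: 56.45
tool_pos: [580.7, -169.0, 104.2]
eef_rot: [3.14, -0.0, 1.002]
contact_force: [-0.8, 0.1, 1.5]
opening: 0.299
gripper_force: 0.0
```

```bash
python3 - <<'E'
from h import *
st();p=env.observe()['tool_pos'];v=p[:2]-np.array([539,-231]);print(np.hypot(*v),np.degrees(np.arctan2(v[1],v[0])))
E
```

```text
t56.45 pos [ 580.7 -169.   104.2] rpy [ 3.14  -0.     1.002] F [-0.8  0.1  1.5] open 0.299 grip 0.0
74.69709124043709 56.104652323900034
```

>>> carry_out([
  [[0,0,0.05],[-0.02,0.4,0],0.3],
  [[0,0,0.1],[-0.04,0.7,0],0.3],
  [[0,0,0.1],[-0.04,0.7,0],0.3],
])

```text
time_s: 56.75
tool_pos: [585.6, -172.9, 103.8]
eef_rot: [3.141, -0.0, 0.903]
contact_force: [-0.2, 0.5, 0.2]
opening: 0.302
gripper_force: 0.0
```

>>> carry_out([
  [[0,0,0],[0,0.2,0],0.3],
  [[0,0,0],[0,0.2,0],0.3],
])

```text
time_s: 56.95
tool_pos: [587.1, -174.0, 103.6]
eef_rot: [3.141, -0.0, 0.903]
contact_force: [0.2, -0.3, -0.7]
opening: 0.304
gripper_force: 0.1
```

>>> carry_out([
  [[0,0,0],[0,0.15,0],0.3],
  [[0,0,0],[0,0.15,0],0.3],
])

```text
time_s: 57.15
tool_pos: [588.3, -175.0, 103.3]
eef_rot: [3.141, -0.0, 0.902]
contact_force: [-0.4, 0.7, 0.6]
opening: 0.303
gripper_force: 0.1
```

>>> carry_out([
  [[0,0,0],[0,0.2,0],0.3],
  [[0,0,0],[0,0.2,0],0.3],
])

```text
time_s: 57.35
tool_pos: [588.8, -175.5, 103.1]
eef_rot: [-3.139, 0.0, 0.902]
contact_force: [-1.5, 2.8, 1.6]
opening: 0.299
gripper_force: 1.7
```

>>> carry_out([
  [[0,0,0],[0,0.15,0],0.3],
  [[0,0,0],[0,0.15,0],0.3],
])

```text
time_s: 57.55
tool_pos: [588.9, -175.6, 103.0]
eef_rot: [-3.136, 0.0, 0.902]
contact_force: [-4.2, 5.2, 4.6]
opening: 0.3
gripper_force: 3.1
```

>>> carry_out([
  [[0,0,0],[0,0.15,0],0.3],
  [[0,0,0],[0,0.15,0],0.3],
])

```text
time_s: 57.75
tool_pos: [589.0, -175.6, 102.9]
eef_rot: [-3.133, 0.001, 0.902]
contact_force: [-5.5, 5.1, 5.8]
opening: 0.299
gripper_force: 4.2
```

>>> carry_out([
  [[0,0,0],[0,-0.4,0],0.3],
  [[0,0,0],[0,-0.9,0],0.3],
  [[0,0,0],[0,-0.9,0],0.3],
  [[0,0,0],[0,-0.9,-3],0.3],
  [[0,0,0],[0,-0.9,-6],0.3],
])

```text
time_s: 58.25
tool_pos: [585.0, -172.8, 163.0]
eef_rot: [-3.141, 0.0, 0.902]
contact_force: [0.2, -0.2, 0.4]
opening: 0.303
gripper_force: 0.0
```

>>> carry_out([
  [[0,0,0],[0,0,-5],0.3],
  [[0,0,0],[0,0,-9],0.3],
  [[0,0,0],[0,0,-9],0.3],
  [[0,0,0],[0,0,-9],0.3],
  [[0,0,0],[0,0,-9],0.3],
])

```text
time_s: 58.75
tool_pos: [584.3, -172.3, 251.8]
eef_rot: [-3.139, 0.001, 0.902]
contact_force: [-1.0, 0.4, -0.4]
opening: 0.298
gripper_force: 0.0
```

```bash
python3 - <<'E'
from wb import *
st();d=cam('wrist','w14.png')
g=cv2.cvtColor(d['image'],cv2.COLOR_RGB2GRAY)
n,l,q,c=cv2.connectedComponentsWithStats((g<60).astype(np.uint8))
for i in range(1,n):
    w=onz(d,c[i],107)
    if 100<q[i,4]<3000 and np.hypot(w[0]-584,w[1]+172)<25: print('knob',np.round(c[i]),q[i],np.round(w,1))
for cc in cv2.findContours(((g>150)*255).astype(np.uint8),cv2.RETR_EXTERNAL,cv2.CHAIN_APPROX_NONE)[0]:
    P=np.array([onz(d,p[0],94.5)[:2] for p in cc],np.float32);(x,y),(a,b),t=cv2.minAreaRect(P)
    if 60<max(a,b)<130 and np.hypot(x-565,y+195)<60: print('plate',np.round((x,y,a,b,t),1))
t=cam('top')
from bars import bars
for b in bars(t):print(np.round(b,1))
E
```

```text
t58.75 pos [ 584.3 -172.3  251.8] rpy [-3.139e+00  1.000e-03  9.020e-01] F [-1.   0.4 -0.4] open 0.298 grip 0.0
knob [278. 193.] [273 187  13  18 120] [ 584.7 -169.   107. ]
[462.6 150.5  77.9  19.   58.2]
[545.7 125.2  29.5  18.6 -13.3]
[671.3 237.2  57.7  15.2 -64.1]
```

```bash
python3 -c "
from workcell import env
print(env.close_job())"
```

```text
the job is handed in; nothing more can be done
None
```

I pressed all five long blanks under the catches, left the two short offcuts in the tray, closed the cover to its stop, and handed the job in at about 59 s; the only rough spot was a brief 47 N wrist-force reading while I was moving the last blank clear of the sleeve.

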